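# Open and load the pinning fixture, clamp it, hang its guard door and start it

## Task

Swing the fixture's clamp bar up out of the way, lay every hex-ended standoff in a V-nest, one to a nest and each settled fully home across both of its V-supports, then swing the bar down onto them. After that lift the guard door out of its stand, hang it with both hinge knuckles fully down on the fixture's two pins and standing closed along the fixture's front, and only then press the start button right down. Keep the door upright and leave the other things on the bench where they are.

Things in the scene. Friction and masses are not known exactly. Their poses are not given: they have to be found in the camera images.
- fixture: Fixed aluminium plate, 200 x 300 x 12 mm (x -90 to +110), with three V-nests. Origin: on the bench under the nests' centre; x from front (robot side) to back, y along the row of nests, z up. At its front left (y = +126) a 98 mm door post with two hinge pins; at its front right (y = -90) a 19.5 mm sill that carries the door's free end, and a 60 mm stop behind the closed door.
- nest0 (a point): Centre of a standoff fully home in the nest at the fixture's y = -75 mm (z = 44.4); axes as the fixture's; the standoff lies along x, either way round. A nest is a pair of dark 12 mm thick V-supports centred at x = -28 and +28, with 44 mm free between them for fingers; the 90 degree V's bottom is at z = 26, its top edges at z = 47.
- nest1 (a point): The same for the middle nest (y = 0).
- nest2 (a point): The same for the nest at y = +75.
- standoff0: Steel standoff, 2 or 3 of them present, all alike, about 0.22 kg: round bar 26 mm in diameter, with a hexagonal end 10 mm long and 32 mm across flats at each end; 104 mm overall, 84 mm of it round between the hexagons, straddling the V-supports (8 mm play each way). Origin at its centre, x along its axis. Lies on hexagon flats, axis 16 mm up; does not roll by itself.
- standoff1: Steel standoff, 2 or 3 of them present, all alike, about 0.22 kg: round bar 26 mm in diameter, with a hexagonal end 10 mm long and 32 mm across flats at each end; 104 mm overall, 84 mm of it round between the hexagons, straddling the V-supports (8 mm play each way). Origin at its centre, x along its axis. Lies on hexagon flats, axis 16 mm up; does not roll by itself.
- standoff2: Steel standoff, 2 or 3 of them present, all alike, about 0.22 kg: round bar 26 mm in diameter, with a hexagonal end 10 mm long and 32 mm across flats at each end; 104 mm overall, 84 mm of it round between the hexagons, straddling the V-supports (8 mm play each way). Origin at its centre, x along its axis. Lies on hexagon flats, axis 16 mm up; does not roll by itself.
- clamp (a joint): Angle in rad of the clamp bar: 0 = resting on standoffs seated in the nests, up to 1.55 = standing open (starts at 0 to 0.5, over the nests). Hinge axis along the fixture's y, through its x = +95, z = 64 mm. It stays where it is left: about 0.4 N m of friction.
- clamp_handle (a point): Middle of the clamp's handle, a black round bar 12 mm in diameter along the fixture's y, 60 mm free between its two arms. It runs on an arc of 147 mm about the hinge: when shut it is 50 mm in front of the nests' line and 86 mm over the bench; open it stands about 210 mm up, at the back. Pinch it across, or push it.
- door: Lift-off guard door, grey panel 10 mm thick (x), 220 wide (y), 115 high (z), 0.35 kg. Origin: centre of its underside; both hinge knuckles on its +y edge. Starts upright in a fixed dark stand, in a slot 13 mm wide, 35 deep, 140 long, floor 10 mm over the bench; take it by the top edge. Hung and closed, its origin is at the fixture's x = -105, y = 0, z = 20 mm, axes as the fixture's.
- knuckle_low (a point): Centre of the underside of the lower knuckle: a vertical ring, 13 mm hole, 23 mm outside, 14 mm high; at the door's x = 0, y = +126, z = 10 mm.
- knuckle_up (a point): The same of the upper knuckle, at the door's z = 75 mm, straight over the lower one.
- pin_low (a point): Foot of the lower hinge pin, on top of its bracket: pin 8 mm in diameter pointing up, 16 mm high, the last 6 mm a cone; at the fixture's x = -105, y = +126, z = 30 mm. The door is home when each knuckle rests at its pin's foot.
- pin_up (a point): Same of the upper pin, straight above, z = 95 mm. The pins' brackets, 6 mm thick and 18 wide, reach forward (-x) from the post to 10 mm past the pin. So the lower knuckle must come in from the front between the lower pin's point and the upper bracket: bring the door in over the pins 18 to 40 mm higher than home, then lower it.
- start (a joint): Travel of the green start button in m, 0 to 0.006 right down (about 5 N); springs back.
- start_top (a point): Top of the start button's cap (28 mm in diameter, about 64 mm over the bench), pressed straight down.
- tape: Black roll of tape, 68 mm, lying flat. Leave alone.
- terminals: Grey terminal strip, 60 x 22 x 26 mm. Leave alone.
- gland: Grey cable gland, 36 mm wide, 34 mm high. Leave alone.
- screwdriver: Screwdriver. Leave alone.
- wrench: Wrench. Leave alone.
- ferrules: Jar of ferrules, 56 mm wide, 70 mm high. Leave alone.
- meter: Grey test meter, 75 x 140 x 35 mm. Leave alone.
Not all that is in view belongs to the job. Leave any orange or turquoise look-alike of the standoff1 alone.

How it is judged (in metres and radians):
On the way, in this order (a step that is already met when the one before it is completed fails the run):
1. the clamp bar is swung up (value of joint clamp above 0.8 rad), for 0.1 s.
2. every standoff lies home in a V-nest, let go, while the clamp stands open (((distance between standoff0 and nest0 below 0.0095 m and z of standoff0 in the frame of nest0 below 0.003 m) or (distance between standoff0 and nest1 below 0.0095 m and z of standoff0 in the frame of nest1 below 0.003 m) or (distance between standoff0 and nest2 below 0.0095 m and z of standoff0 in the frame of nest2 below 0.003 m)) and angle between the x axis of each of standoff0, standoff1, standoff2 and the x axis of fixture, either way round below 0.06 rad and ((distance between standoff1 and nest0 below 0.0095 m and z of standoff1 in the frame of nest0 below 0.003 m) or (distance between standoff1 and nest1 below 0.0095 m and z of standoff1 in the frame of nest1 below 0.003 m) or (distance between standoff1 and nest2 below 0.0095 m and z of standoff1 in the frame of nest2 below 0.003 m)) and ((distance between standoff2 and nest0 below 0.0095 m and z of standoff2 in the frame of nest0 below 0.003 m) or (distance between standoff2 and nest1 below 0.0095 m and z of standoff2 in the frame of nest1 below 0.003 m) or (distance between standoff2 and nest2 below 0.0095 m and z of standoff2 in the frame of nest2 below 0.003 m)) and value of joint clamp above 0.8 rad and contact force between the fingers and standoff0 below 0.2 N and linear speed of each of standoff0, standoff1, standoff2 below 0.03 m/s and contact force between the fingers and standoff1 below 0.2 N and contact force between the fingers and standoff2 below 0.2 N), for 0.2 s.
3. the clamp bar is down on the seated standoffs (((distance between standoff0 and nest0 below 0.0095 m and z of standoff0 in the frame of nest0 below 0.003 m) or (distance between standoff0 and nest1 below 0.0095 m and z of standoff0 in the frame of nest1 below 0.003 m) or (distance between standoff0 and nest2 below 0.0095 m and z of standoff0 in the frame of nest2 below 0.003 m)) and angle between the x axis of each of standoff0, standoff1, standoff2 and the x axis of fixture, either way round below 0.06 rad and ((distance between standoff1 and nest0 below 0.0095 m and z of standoff1 in the frame of nest0 below 0.003 m) or (distance between standoff1 and nest1 below 0.0095 m and z of standoff1 in the frame of nest1 below 0.003 m) or (distance between standoff1 and nest2 below 0.0095 m and z of standoff1 in the frame of nest2 below 0.003 m)) and ((distance between standoff2 and nest0 below 0.0095 m and z of standoff2 in the frame of nest0 below 0.003 m) or (distance between standoff2 and nest1 below 0.0095 m and z of standoff2 in the frame of nest1 below 0.003 m) or (distance between standoff2 and nest2 below 0.0095 m and z of standoff2 in the frame of nest2 below 0.003 m)) and value of joint clamp below 0.05 rad), for 0.2 s.
4. the guard door hangs on both pins, closed, with the clamp down (all of step 3 and distance between knuckle_low and pin_low below 0.006 m and distance between knuckle_up and pin_up below 0.006 m and angle between the y axis of door and the y axis of fixture, either way round below 0.12 rad and linear speed of door below 0.03 m/s), for 0.2 s.
5. the start button is pressed right down (value of joint start above 0.0045 m and distance between knuckle_low and pin_low below 0.006 m and distance between knuckle_up and pin_up below 0.006 m and angle between the y axis of door and the y axis of fixture, either way round below 0.12 rad), for 0.05 s.
At the end, for the whole second after the job is handed in: Every standoff in a nest of its own: within 9.5 mm of the nest's point, at most 3 mm above it, axis within 0.06 rad of the fixture's x; clamp below 0.05 rad; both knuckles within 6 mm of their pins' feet, door within 0.12 rad of closed; all let go and at rest (all of step 4 and contact force between the fingers and door below 0.2 N and linear speed of each of standoff0, standoff1, standoff2 below 0.03 m/s and contact force between the fingers and standoff0 below 0.2 N and contact force between the fingers and standoff1 below 0.2 N and contact force between the fingers and standoff2 below 0.2 N); the robot touches nothing.
It fails at once if the start button pressed before the door hangs closed (value of joint start above 0.003 m and not (distance between knuckle_low and pin_low below 0.006 m and distance between knuckle_up and pin_up below 0.006 m and angle between the y axis of door and the y axis of fixture, either way round below 0.12 rad)).
It fails at once if the door tipped over (angle between door's own z axis and vertical above 0.7 rad).
It fails at once if a bystander shifted by more than 60 mm (distance of any of tape, terminals, gland, screwdriver, wrench, ferrules, meter from where it was at the start of the episode above 0.06 m).
Of standoff0, standoff1, standoff2 only 2 to 3 are there at a start; the rules pass over those that are not, and their reading is None.
At some moment in a run one of standoff0, standoff1, standoff2 may be knocked a few centimetres aside while the robot is not near it.
It also fails if it takes over 210 s, if anything falls off the work surface, if the arm or the gripper's body presses on something with over 40 N, if the wrist force passes 120 N, or if a joint passes its speed limit or range.

## Robot

A 6-joint arm with a two-finger parallel gripper is mounted at the origin on the work surface. World frame = base frame: x ahead of the robot, y to its left, z up, the work surface at z = 0. Lengths are in mm, angles in rad, forces in N, time in s.
With the tool pointing down it reaches from about 275 to 1000 mm from the base axis. Payload 8.4 kg.
Tool frame: the origin (TCP) lies at the very end of the fingers, on their centre line; the grasp point (between the pads) lies 19 mm behind it; z points along the fingers, y is the direction in which the jaws open and shut (so a half turn about z gives the same grasp; the last joint's range is limited). The gripper opens to 85 mm and grips with 20 to 120 N. Pads are 22 mm wide; open, the fingers measure 114 mm over their backs; the gripper's body (76 mm by 85 mm) begins 54 mm behind the grasp point. The pads swing forward as they close: fully open they stand 13 mm farther back than shut.
Start: joints at [-1.31, 0.353, 1.633, -0, 1.155, -0.002], TCP at [162.364, -603.544, 231.281] pointing down, gripper open.
Joint ranges: [-2.63, 2.63], [-0.92, 2.1], [0.06, 2.66], [-1.3, 4.44], [0, 2.69], [-3.02, 3.02]. Speed limits (rad/s): [2.22, 2.22, 2.79, 3.14, 3.14, 3.14].

## Interface

Orientations are given as [roll, pitch, yaw] about the fixed x, y, z axes, in that order (R = Rz(yaw) Ry(pitch) Rx(roll)).
In Python, from rig import sense, grab_frame, sign_off, masks_of gives the robot as it stands. The module is installed in compiled form; this text tells all that it offers.
- The arm moves only by the shell command python3 -m inch 'ROWS' [FORCE]. ROWS is JSON, a list of rows, each an object of numbers: "gripper": the finger opening in m, from 0 to 0.0854; "tx", "ty", "tz": the shift along the tool's x, y, z in m; "spin": the turn about the tool's z in degrees. In form: [{"gripper": .., "tx": .., "ty": .., "tz": .., "spin": ..}, ...]. A call has exactly 8 rows; each row shifts and turns the commanded pose from where the row before left it, along the tool's axes as they then stand; what a row does not reach is not made up. A row lasts 1/10 s, in which the tool goes at most 50 mm and 8.59 degrees, less where a joint would pass 70% of its speed; a pose out of reach is approached as far as the arm can. A call is refused whole if a number of a shift passes 0.05 or a number of a turn 8.59, either way. A call with a gripper value outside its range is refused whole. The fingers move at their own pace and stop on an object; FORCE is the grip in N (left out, the last holds). Time passes only in rows, so rows that do not move let the fingers close, or fill a call up. It gives the time, the measured TCP pose, the force and the opening at its end, in the units of the state.
- sense(): the state, without advancing time (a new reading comes with each control period).
- grab_frame(name): name is "side" or "top" or "wrist"; returns a dict with "pixels" (420x560x3 uint8, red, green, blue), "K" (3x3 intrinsics, pixels), "extrinsics" (4x4, takes a point from camera to world coordinates). Camera axes: x right, y down, z forward; pixel columns grow to the right and rows downward; lengths in mm; the calibration is good to about 2 mm. The wrist camera is an equidistant fisheye: a pixel r from the principal point sees the ray r / f radians off the axis. A picture is of the moment at which its call begins. There is no depth.
- sign_off(): hands the job in, once; it reports no verdict.
Trained networks look in the newest picture that a camera, given by its name, has taken for a name from the list of things; names that differ only in an ending like _2 or _b are one class to them, and where a whole thing is asked for, a point or a joint stands for the part that bears it (a point fixed in the world has none). Each returns a list of dicts, best first, with "conf" (0 to 1); they miss things now and then, are a little off and sometimes report something else, mostly with a low value. They report only what shows in the picture. A call takes as long as a camera call. They do not tell look-alikes from the thing itself.
- masks_of(camera, target): "pixels" (420x560 bool, what is visible of it) and "centre" ([row, column] in pixels, amid what is visible of it).
The state is a dict: "clock": time; "qpos": joint angles; "qvel": joint speeds; "joint_efforts": joint torques, N m; "eef_pos": TCP position; "tcp_rot": TCP orientation; "contact_force": force on the tool from outside, world axes, zero at the start; "wrist_torque": the same for the moment, N m; "opening": opening from 0.0 (shut) to 1.0 (fully open).
Only numpy, scipy, OpenCV 4.12 (cv2) and the standard library are available. Lean on these libraries where they do the work, as an engineer would, in place of code of your own. Each camera call takes 0.05 s, during which the arm holds its last target.

## Working session

There is one attempt and no reset: what is moved stays moved. The work goes in short steps, Python scripts to look and compute and a shell command to move; the robot and the scene stay as the last step left them, time stands still between calls to the robot, and variables do not carry over. Pictures are saved under pics/ and viewed, and the job is handed in when it is done.

```bash
mkdir -p pics; ls; cat > h.py <<'E'
import numpy as np, cv2
from rig import sense, grab_frame, sign_off, masks_of
def save(f,name,scale=1,crop=None):
    p=f["pixels"][:,:,::-1]
    if crop: r0,r1,c0,c1=crop; p=p[r0:r1,c0:c1]
    if scale!=1: p=cv2.resize(p,None,fx=scale,fy=scale,interpolation=cv2.INTER_CUBIC)
    cv2.imwrite("pics/"+name,p)
def ray(f,row,col,fish=False):
    K=f["K"];E=f["extrinsics"]
    x=(col-K[0][2])/K[0][0]; y=(row-K[1][2])/K[1][1]
    if fish:
        r=np.hypot(x,y); d=np.array([x/r*np.sin(r),y/r*np.sin(r),np.cos(r)]) if r>1e-9 else np.array([0,0,1.])
    else: d=np.array([x,y,1.])
    d=np.array(E)[:3,:3]@d
    return np.array(E)[:3,3],d/np.linalg.norm(d)
def onz(f,row,col,z,fish=False):
    o,d=ray(f,row,col,fish); return o+d*(z-o[2])/d[2]
def proj(f,P,fish=False):
    E=np.array(f["extrinsics"]);K=f["K"]
    c=E[:3,:3].T@(np.array(P)-E[:3,3])
    if fish:
        h=np.hypot(c[0],c[1]); th=np.arctan2(h,c[2]); x,y=c[0]/h*th,c[1]/h*th
    else: x,y=c[0]/c[2],c[1]/c[2]
    return K[1][1]*y+K[1][2],K[0][0]*x+K[0][2]
E
python3 - <<'E'
from h import *
np.set_printoptions(precision=3,suppress=True)
for n in ["side","top","wrist"]:
    f=grab_frame(n); save(f,n+"0.png"); print(n,np.array(f["K"]),np.array(f["extrinsics"]))
print(sense())
E
```

```text
pics
side [[412.931   0.    279.893]
 [  0.    412.931 209.018]
 [  0.      0.      1.   ]] [[ -0.988  -0.1     0.117 345.1  ]
 [ -0.153   0.715  -0.682 807.501]
 [ -0.015  -0.692  -0.722 879.878]
 [  0.      0.      0.      1.   ]]
top [[405.774   0.    280.05 ]
 [  0.    405.774 212.136]
 [  0.      0.      1.   ]] [[  -0.012   -0.994    0.106  384.183]
 [  -1.       0.014    0.017   40.383]
 [  -0.019   -0.105   -0.994 1101.907]
 [   0.       0.       0.       1.   ]]
wrist [[325.192   0.    280.792]
 [  0.    325.192 209.681]
 [  0.      0.      1.   ]] [[   0.26    -0.925   -0.277  232.463]
 [  -0.966   -0.249   -0.073 -585.798]
 [  -0.002    0.287   -0.958  371.947]
 [   0.       0.       0.       1.   ]]
{'clock': 0.15, 'qpos': array([-1.31 ,  0.354,  1.634, -0.   ,  1.155, -0.002]), 'qvel': array([-0.   , -0.003, -0.002, -0.001, -0.001,  0.   ]), 'joint_efforts': array([ -0.002, -60.564, -34.234,  -0.   ,   0.006,  -0.   ]), 'eef_pos': array([ 162.267, -603.193,  230.714]), 'tcp_rot': array([-3.14 , -0.   ,  0.263]), 'contact_force': array([-0.489, -0.606, -0.061]), 'wrist_torque': array([-0.025, -0.027,  0.011]), 'opening': 0.9972261743586788}
```

View pics/top0.png

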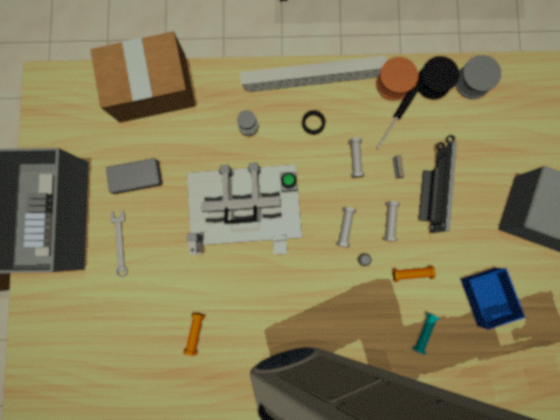

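View pics/side0.png

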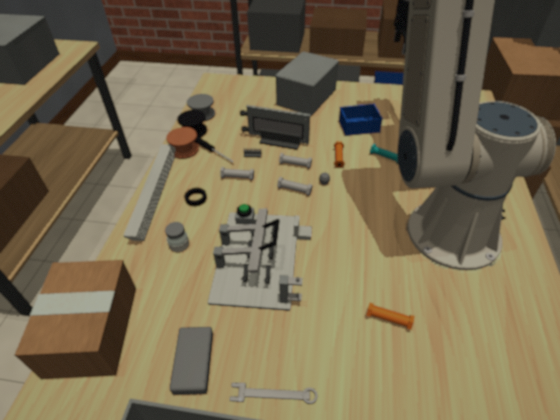

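View pics/wrist0.png

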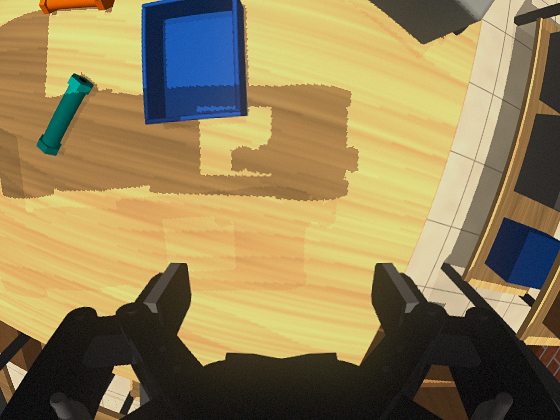

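The top view shows three plain steel standoffs, at (col,row) (356,158), (346,227) and (391,221). The look-alikes are orange at (414,273) and (193,333), and turquoise at (426,333). The gland at (364,259) and the terminals at (398,167) are also grey. The door is in its stand near (440,185), the fixture near (245,205), and the button at (288,180).

```bash
python3 - <<'E'
from h import *
np.set_printoptions(precision=1,suppress=True)
for cam in ["top","side"]:
    f=grab_frame(cam); save(f,cam+"1.png",4,(150,260,180,310) if cam=="top" else (195,310,200,320))
    if cam=="top": save(f,"top1b.png",4,(125,245,330,470))
    for t,z in [("fixture",12),("standoff0",16),("clamp_handle",90),("door",100),("start_top",64)]:
        for m in masks_of(cam,t)[:6]:
            rows,cols=np.nonzero(m["pixels"]); c=cv2.minAreaRect(np.c_[cols,rows].astype(np.float32))
            print(cam,t,round(m["conf"],2),np.array(m["centre"]),len(rows),onz(f,*m["centre"],z),c[0],c[1],c[2])
E
```

```text
top fixture 0.96 [206.1 244.7] 8557 [517.9 155.1  12. ] (244.0, 208.5) (91.0, 114.0) 90.0
top standoff0 0.98 [333.8 192.6] 515 [182.6 292.5  16. ] (193.94190979003906, 334.2821350097656) (13.539552688598633, 44.133182525634766) 11.633633613586426
top standoff0 0.89 [273.9 414.4] 462 [ 331.  -292.3   16. ] (414.02679443359375, 273.4698791503906) (13.20702838897705, 42.387996673583984) 86.72950744628906
top standoff0 0.86 [333.5 424.6] 485 [ 177.9 -311.3   16. ] (426.2758483886719, 333.31036376953125) (13.741456031799316, 42.338539123535156) 21.801406860351562
top standoff0 0.81 [154.  355.1] 414 [ 655.9 -147.    16. ] (355.99346923828125, 157.88607788085938) (40.04895782470703, 12.151606559753418) 86.72950744628906
top standoff0 0.78 [222.3 394.4] 470 [ 467.9 -245.6   16. ] (391.5086364746094, 221.3534698486328) (13.153733253479004, 41.28158187866211) 3.3664608001708984
top standoff0 0.76 [227.2 341.9] 477 [ 456.8 -105.4   16. ] (346.5719909667969, 226.51060485839844) (14.433004379272461, 41.000205993652344) 8.365885734558105
top clamp_handle 0.62 [204.1 238.8] 1409 [513.6 161.7  90. 
[... 1214 characters left out ...]
067626953) (28.965957641601562, 10.708159446716309) 15.64224624633789
side clamp_handle 0.83 [238.8 251. ] 1463 [528.6 172.1  90. ] (248.61158752441406, 238.8358917236328) (50.5748291015625, 67.77489471435547) 34.215702056884766
side clamp_handle 0.53 [259.2 256.6] 8212 [502.8 231.8  90. ] (259.3540954589844, 260.1400146484375) (94.76782989501953, 106.48033142089844) 9.30993938446045
side door 0.88 [124.3 278. ] 1613 [ 536.4 -306.7  100. ] (274.2029113769531, 123.93897247314453) (73.44651794433594, 29.37102699279785) 9.819300651550293
side start_top 0.28 [240.6 253.2] 1403 [527.9 156.2  64. ] (251.23760986328125, 236.74130249023438) (50.491973876953125, 60.729698181152344) 35.134193420410156
```

View pics/top1.png

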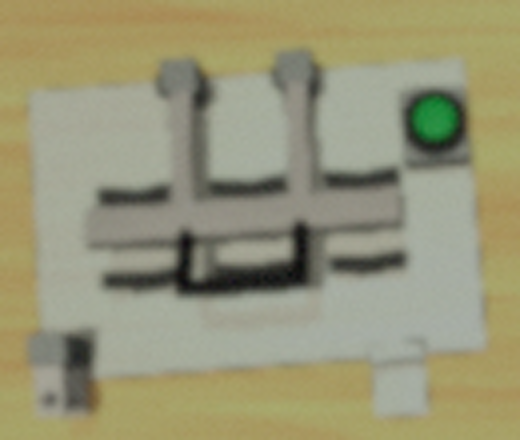

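View pics/top1b.png

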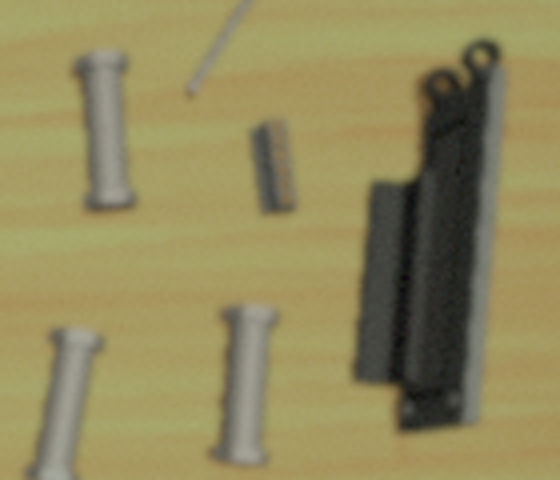

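View pics/side1.png

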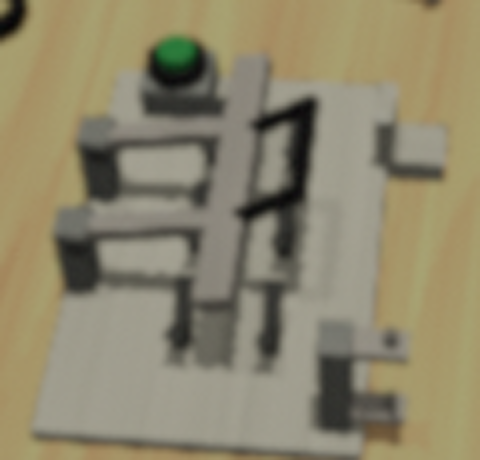

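```bash
python3 - <<'E'
from h import *
from scipy.optimize import least_squares
np.set_printoptions(precision=2,suppress=True)
f=grab_frame("top")
L=np.array([[110,150],[110,-150],[-90,-150],[-90,150]],float)
px=[(30,92),(465,60),(487,347),(43,378)]
W=np.array([onz(f,150+r/4-.4,180+c/4-.4,12)[:2] for c,r in px]); print(W)
def res(p):
    c,s=np.cos(p[2]),np.sin(p[2]); return (L@np.array([[c,s],[-s,c]])+p[:2]-W).ravel()
o=least_squares(res,[510,155,0]); print(o.x,o.fun)
p=o.x;c,s=np.cos(p[2]),np.sin(p[2])
def F(x,y,z): return [p[0]+c*x-s*y,p[1]+s*x+c*y,z]
for q in [(-105,126,111),(-105,126,95),(95,30,64),(-28,-75,47),(28,75,47),(90,-120,64),(0,0,44),(-50,0,86)]:
    r=proj(f,F(*q)); print(q,np.array(F(*q)),"crop",(r[1]-180)*4,(r[0]-150)*4)
b=onz(f,150+120/4-.4,180+435/4-.4,64); print("button",b, np.array([[c,s],[-s,c]])@(b[:2]-p[:2]))
E
```

```text
[[612.76 312.99]
 [630.11  14.66]
 [433.95   3.17]
 [417.1  301.9 ]]
[513.49 157.61   0.06] [ 1.96  0.67  1.8  -0.5  -1.71 -0.47 -2.05  0.3 ]
(-105, 126, 111) [401.45 277.38 111.  ] crop 42.417437792552164 397.16769737073207
(-105, 126, 95) [401.45 277.38  95.  ] crop 48.55502741155192 397.5398648998091
(95, 30, 64) [606.62 193.    64.  ] crop 191.89897418215662 80.5686237154091
(-28, -75, 47) [489.84  81.13  47.  ] crop 366.2746854224406 258.94619408804215
(28, 75, 47) [537.15 234.09  47.  ] crop 133.29982782443722 190.7430639236453
(90, -120, 64) [610.22  42.96  64.  ] crop 421.9730918860364 71.38943827296441
(0, 0, 44) [513.49 157.61  44.  ] crop 249.87518297735448 225.269483817146
(-50, 0, 86) [463.58 154.74  86.  ] crop 247.2250800318775 296.03101089612176
button [579.09  35.98  64.  ] [  58.52 -125.18]
```

```bash
cat >> h.py <<'E'
def tri(f1,rc1,f2,rc2):
    o1,d1=ray(f1,*rc1);o2,d2=ray(f2,*rc2)
    A=np.c_[d1,-d2]; t=np.linalg.lstsq(A,o2-o1,rcond=None)[0]
    a=o1+t[0]*d1;b=o2+t[1]*d2; return (a+b)/2,np.linalg.norm(a-b)
FX=[513.5,157.6,0.058]
def F(x,y,z=0):
    c,s=np.cos(FX[2]),np.sin(FX[2]); return np.array([FX[0]+c*x-s*y,FX[1]+s*x+c*y,z])
def toF(P):
    c,s=np.cos(FX[2]),np.sin(FX[2]); d=np.array(P[:2])-FX[:2]; return np.array([c*d[0]+s*d[1],-s*d[0]+c*d[1],P[2] if len(P)>2 else 0])
def rel(P,yaw=None):
    s=sense(); y=s["tcp_rot"][2]; d=np.array(P)-s["eef_pos"]
    print("now",np.round(s["eef_pos"],1),"rpy",np.round(s["tcp_rot"],3),"op",round(s["opening"]*85.4,1),"t",s["clock"])
    if yaw is not None:
        dy=(yaw-y+np.pi)%(2*np.pi)-np.pi; print("spin deg",round(-np.degrees(dy),2))
        print("after spin: tx %.1f ty %.1f tz %.1f"%(d[0]*np.cos(yaw)+d[1]*np.sin(yaw),d[0]*np.sin(yaw)-d[1]*np.cos(yaw),-d[2]))
    print("before spin: tx %.1f ty %.1f tz %.1f"%(d[0]*np.cos(y)+d[1]*np.sin(y),d[0]*np.sin(y)-d[1]*np.cos(y),-d[2]))
E
python3 - <<'E'
from h import *
np.set_printoptions(precision=1,suppress=True)
t=grab_frame("top");s=grab_frame("side")
P,e=tri(t,(150+281/4-.4,180+240/4-.4),s,(195+146/4-.4,200+305/4-.4)); print(P,e,toF(P))
v=toF(P); print("a",np.pi-.151-np.arctan2(v[2]-64,v[0]-95))
# button, post top
P,e=tri(t,(150+120/4-.4,180+435/4-.4),s,(195+50/4-.4,200+177/4-.4)); print("button",P,e,toF(P))
rel([463,155,231],np.pi/2+.058)
E
```

```text
[469.9 157.1 111.9] 3.8102706737728687 [-43.5   2.  111.9]
a 0.18196975803181958
button [579.8  35.9  56.6] 1.3769604820637595 [  59.1 -125.4   56.6]
now [ 162.4 -603.5  231.3] rpy [-3.1  0.   0.3] op 85.5 t 0.9
spin deg -78.27
after spin: tx 739.8 ty 344.1 tz 0.3
before spin: tx 487.4 ty -654.4 tz 0.3
```

```bash
R='{"tx":0.03,"ty":-0.04,"tz":0,"spin":0,"gripper":0.026}'; unset R
python3 -m inch '[{"tx":0.03,"ty":-0.04},{"tx":0.03,"ty":-0.04},{"tx":0.03,"ty":-0.04},{"tx":0.03,"ty":-0.04},{"tx":0.03,"ty":-0.04},{"tx":0.03,"ty":-0.04},{"tx":0.03,"ty":-0.04},{"tx":0.03,"ty":-0.04}]'
python3 -m inch '[{"tx":0.03,"ty":-0.04},{"tx":0.03,"ty":-0.04},{"tx":0.03,"ty":-0.04},{"tx":0.03,"ty":-0.04},{"tx":0.03,"ty":-0.04},{"tx":0.03,"ty":-0.04},{"tx":0.03,"ty":-0.04},{"tx":0.0,"ty":0,"gripper":0.03}]'
python3 -m inch '[{"spin":-8.5},{"spin":-8.5},{"spin":-8.5},{"spin":-8.5},{"spin":-8.5},{"spin":-8.5},{"spin":-8.5},{"spin":-8.5}]'
python3 -m inch '[{"spin":-8.5},{"spin":-1.8},{"gripper":0.03},{"gripper":0.03},{"gripper":0.03},{"gripper":0.03},{"gripper":0.03},{"gripper":0.03}]'
python3 - <<'E'
from h import *
rel([469,156,93],np.pi/2+.058)
f=grab_frame("wrist");save(f,"w1.png")
f=grab_frame("top");save(f,"t2.png",4,(130,250,180,310))
E
```

```text
now [ 162.4 -603.5  231.3] rpy [-3.142  0.     0.263] op 85.5 t 0.9
spin deg -78.27
after spin: tx 740.5 ty 350.2 tz 138.3
before spin: tx 493.4 ty -653.8 tz 138.3$[0]: bad value
$[0]: bad value
$[0]: bad value
$[0]: bad value
```

View pics/w1.png

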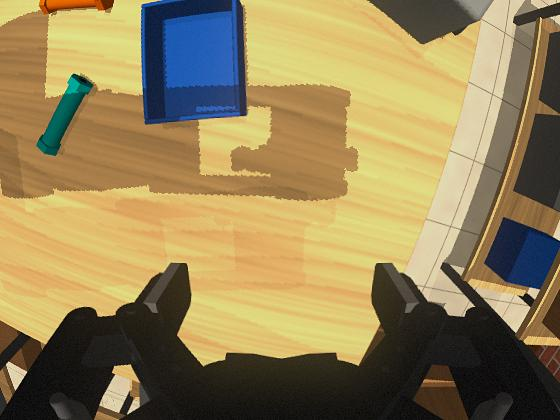

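The call was refused, so every row probably needs all five keys.

```bash

python3 -m inch '[{"gripper":0.03,"tx":0.03,"ty":-0.04,"tz":0,"spin":0},{"gripper":0.03,"tx":0.03,"ty":-0.04,"tz":0,"spin":0},{"gripper":0.03,"tx":0.03,"ty":-0.04,"tz":0,"spin":0},{"gripper":0.03,"tx":0.03,"ty":-0.04,"tz":0,"spin":0},{"gripper":0.03,"tx":0.03,"ty":-0.04,"tz":0,"spin":0},{"gripper":0.03,"tx":0.03,"ty":-0.04,"tz":0,"spin":0},{"gripper":0.03,"tx":0.03,"ty":-0.04,"tz":0,"spin":0},{"gripper":0.03,"tx":0.03,"ty":-0.04,"tz":0,"spin":0}]' 40
```

```text
clock: 1.8
eef_pos: [311.3, -230.5, 231.6]
tcp_rot: [3.141, -0.001, 0.262]
contact_force: [1.0, -0.7, 0.3]
opening: 0.349
```

```bash

python3 -m inch '[{"gripper":0.03,"tx":0.03,"ty":-0.04,"tz":0,"spin":0},{"gripper":0.03,"tx":0.03,"ty":-0.04,"tz":0,"spin":0},{"gripper":0.03,"tx":0.03,"ty":-0.04,"tz":0,"spin":0},{"gripper":0.03,"tx":0.03,"ty":-0.04,"tz":0,"spin":0},{"gripper":0.03,"tx":0.03,"ty":-0.04,"tz":0,"spin":0},{"gripper":0.03,"tx":0.03,"ty":-0.04,"tz":0,"spin":0},{"gripper":0.03,"tx":0.03,"ty":-0.04,"tz":0,"spin":0},{"gripper":0.03,"tx":0,"ty":0,"tz":0,"spin":-8.5}]'
python3 -m inch '[{"gripper":0.03,"tx":0,"ty":0,"tz":0,"spin":-8.5},{"gripper":0.03,"tx":0,"ty":0,"tz":0,"spin":-8.5},{"gripper":0.03,"tx":0,"ty":0,"tz":0,"spin":-8.5},{"gripper":0.03,"tx":0,"ty":0,"tz":0,"spin":-8.5},{"gripper":0.03,"tx":0,"ty":0,"tz":0,"spin":-8.5},{"gripper":0.03,"tx":0,"ty":0,"tz":0,"spin":-8.5},{"gripper":0.03,"tx":0,"ty":0,"tz":0,"spin":-8.5},{"gripper":0.03,"tx":0,"ty":0,"tz":0,"spin":-8.5}]'
python3 - <<'E'
from h import *
rel([469,156,93],np.pi/2+.058)
f=grab_frame("wrist");save(f,"w1.png")
E
```

```text
clock: 2.6
eef_pos: [443.2, 97.8, 231.8]
tcp_rot: [-3.141, -0.003, 0.412]
contact_force: [-0.3, -0.3, 0.0]
opening: 0.353
clock: 3.4
eef_pos: [441.1, 92.8, 231.4]
tcp_rot: [3.141, -0.0, 1.604]
contact_force: [0.6, 0.2, 0.1]
opening: 0.353
now [441.1  92.8 231.4] rpy [ 3.141 -0.     1.604] op 30.1 t 3.4
spin deg -1.41
after spin: tx 61.5 ty 31.5 tz 138.4
before spin: tx 62.3 ty 30.0 tz 138.4
```

View pics/w1.png

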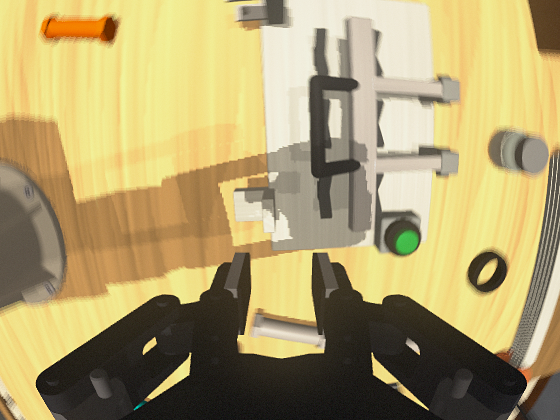

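Wrist view: the handle's bar is at col 317, rows 80–172. The button is at (405,241), and the fixture's plate and V-supports are visible. I'll check my fixture fit against these.

```bash
cat > ov.py <<'E'
import sys
from h import *
def overlay(cam,name,a=None,crop=None,scale=1,extra=[]):
    f=grab_frame(cam); img=f["pixels"][:,:,::-1].copy(); fish=cam=="wrist"
    if scale!=1: img=cv2.resize(img,None,fx=scale,fy=scale,interpolation=cv2.INTER_CUBIC)
    def seg(A,B,col):
        pts=[]
        for t in np.linspace(0,1,12):
            r,c=proj(f,np.array(A)+(np.array(B)-np.array(A))*t,fish); pts.append([(c+.5)*scale,(r+.5)*scale])
        cv2.polylines(img,[np.array(pts).round().astype(int)],False,col,1)
    C=[F(110,150,12),F(110,-150,12),F(-90,-150,12),F(-90,150,12)]
    for i in range(4): seg(C[i],C[(i+1)%4],(0,0,255))
    for y in (-75,0,75):
        for x in (-34,-22,22,34): seg(F(x,y-21,47),F(x,y+21,47),(255,0,0))
    seg(F(-105,126,20),F(-105,126,111),(0,160,0))
    for b in range(0,12): 
        seg(F(-105,126,95)+4*np.array([np.cos(b*.52),np.sin(b*.52),0]),F(-105,126,95)+4*np.array([np.cos(b*.52+.52),np.sin(b*.52+.52),0]),(255,0,255))
    if a is not None:
        ph=np.pi-.151-a; x,z=95+147*np.cos(ph),64+147*np.sin(ph); seg(F(x,-30,z),F(x,30,z),(0,255,255))
    for A,B in extra: seg(A,B,(255,255,0))
    if crop: r0,r1,c0,c1=[int(v*scale) for v in crop]; img=img[r0:r1,c0:c1]
    cv2.imwrite("pics/"+name,img)
    return f
E
python3 - <<'E'
from ov import *
overlay("wrist","w2.png",.18,(0,270,230,480),2.2)
E
```

```text
(no output)
```

View pics/w2.png

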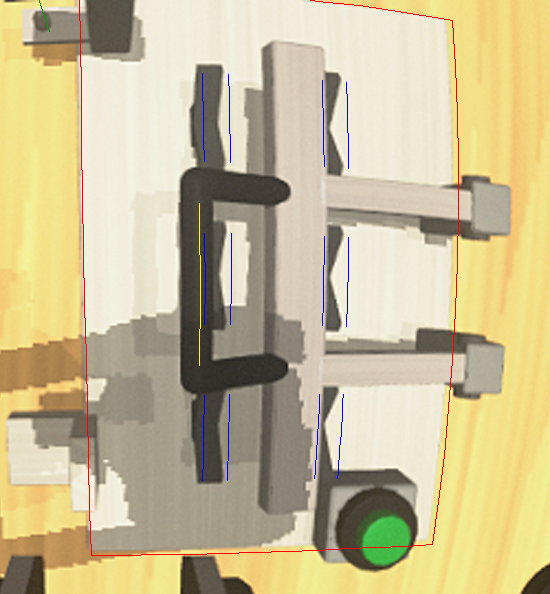

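```bash

python3 -m inch '[{"gripper":0.026,"tx":0.03,"ty":0.015,"tz":0.01,"spin":-1.4},{"gripper":0.026,"tx":0.0315,"ty":0.016,"tz":0.01,"spin":0},{"gripper":0.026,"tx":0,"ty":0,"tz":0.03,"spin":0},{"gripper":0.026,"tx":0,"ty":0,"tz":0.03,"spin":0},{"gripper":0.026,"tx":0,"ty":0,"tz":0.02,"spin":0},{"gripper":0.026,"tx":0,"ty":0,"tz":0,"spin":0},{"gripper":0.026,"tx":0,"ty":0,"tz":0,"spin":0},{"gripper":0.026,"tx":0,"ty":0,"tz":0,"spin":0}]'
python3 - <<'E'
from ov import *
rel([468,156,93],np.pi/2+.058)
overlay("wrist","w3.png",.18,(150,420,150,420),2.2)
overlay("side","s3.png",.18,(170,310,190,330),4)
E
```

```text
clock: 4.3
eef_pos: [470.5, 155.7, 132.5]
tcp_rot: [3.14, -0.001, 1.621]
contact_force: [-0.2, -0.1, 0.6]
opening: 0.305
now [470.5 155.7 132.5] rpy [ 3.140e+00 -1.000e-03  1.621e+00] op 26.1 t 4.3
spin deg -0.46
after spin: tx 0.5 ty -2.5 tz 39.5
before spin: tx 0.4 ty -2.5 tz 39.5
```

View pics/w3.png

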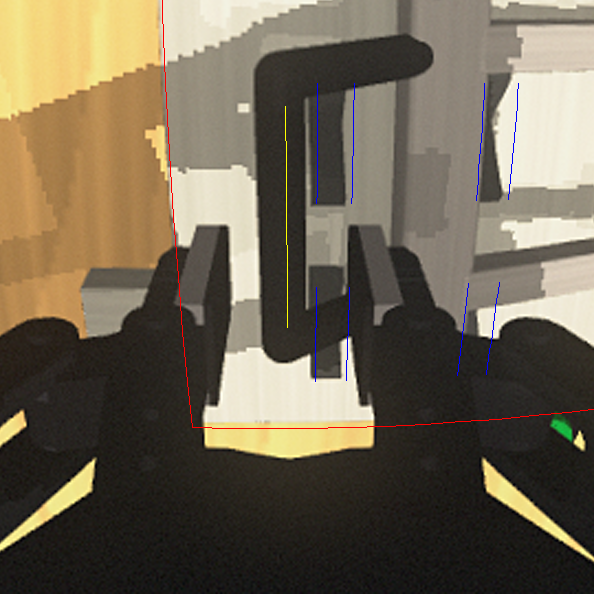

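View pics/s3.png

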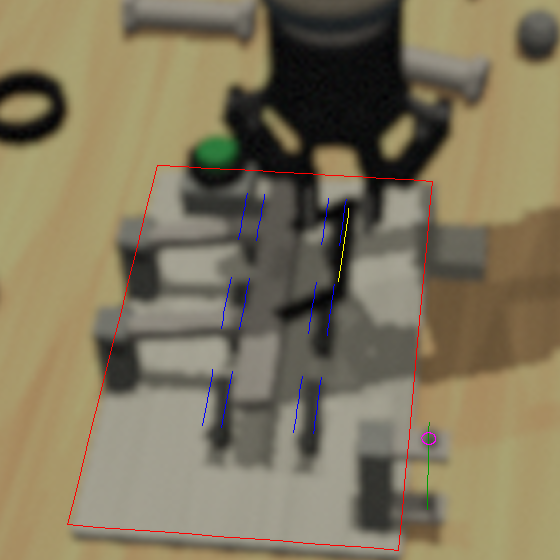

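```bash

python3 -m inch '[{"gripper":0.026,"tx":0,"ty":-0.0035,"tz":0.01,"spin":0},{"gripper":0.026,"tx":0,"ty":0,"tz":0.015,"spin":0},{"gripper":0.026,"tx":0,"ty":0,"tz":0.014,"spin":0},{"gripper":0.026,"tx":0,"ty":0,"tz":0,"spin":0},{"gripper":0.0,"tx":0,"ty":0,"tz":0,"spin":0},{"gripper":0.0,"tx":0,"ty":0,"tz":0,"spin":0},{"gripper":0.0,"tx":0,"ty":0,"tz":0,"spin":0},{"gripper":0.0,"tx":0,"ty":0,"tz":0,"spin":0}]' 40
python3 - <<'E'
from ov import *
rel([468,156,93],np.pi/2+.058)
overlay("wrist","w4.png",.18,(150,420,150,420),2.2)
overlay("side","s4.png",.18,(170,310,190,330),4)
E
```

```text
clock: 5.2
eef_pos: [469.2, 155.4, 93.3]
tcp_rot: [3.135, -0.0, 1.623]
contact_force: [11.6, -3.2, -10.6]
opening: 0.121
now [469.2 155.4  93.3] rpy [ 3.135 -0.     1.623] op 10.3 t 5.2
spin deg -0.34
after spin: tx 0.7 ty -1.2 tz 0.3
before spin: tx 0.7 ty -1.2 tz 0.3
```

View pics/w4.png

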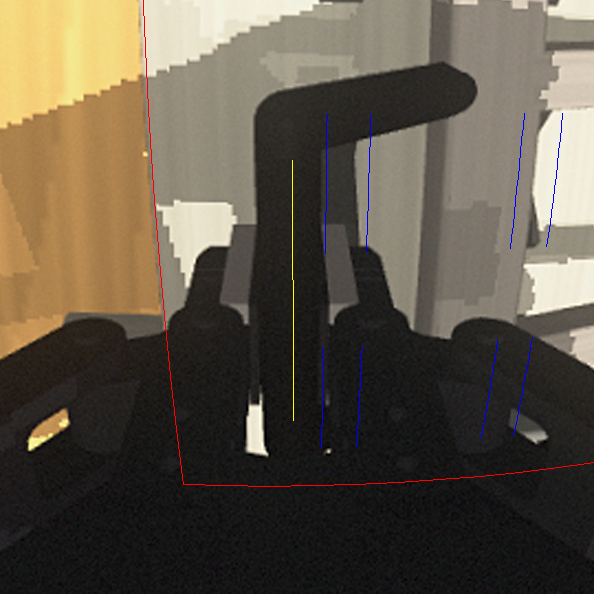

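View pics/s4.png

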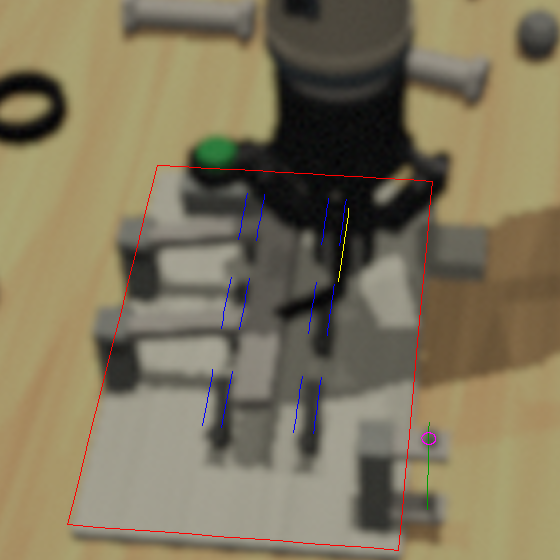

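```bash

python3 -m inch '[{"gripper":0.0,"tx":0,"ty":0.0105,"tz":-0.02,"spin":0},{"gripper":0.0,"tx":0,"ty":0.0116,"tz":-0.0187,"spin":0},{"gripper":0.0,"tx":0,"ty":0.0143,"tz":-0.0168,"spin":0},{"gripper":0.0,"tx":0,"ty":0.0166,"tz":-0.0145,"spin":0},{"gripper":0.0,"tx":0,"ty":0.0186,"tz":-0.0118,"spin":0},{"gripper":0.0,"tx":0,"ty":0.0202,"tz":-0.0089,"spin":0},{"gripper":0.0,"tx":0,"ty":0.0212,"tz":-0.0057,"spin":0},{"gripper":0.0,"tx":0,"ty":0.0219,"tz":-0.0026,"spin":0}]'
python3 - <<'E'
from ov import *
rel([468,156,93],np.pi/2+.058)
overlay("side","s5.png",1.38,(170,310,190,330),4)
E
```

```text
clock: 6.1
eef_pos: [600.7, 163.1, 193.3]
tcp_rot: [-3.141, -0.002, 1.622]
contact_force: [-5.3, 5.7, 2.6]
opening: 0.12
now [600.7 163.1 193.3] rpy [-3.141e+00 -2.000e-03  1.622e+00] op 10.3 t 6.1
spin deg -0.37
after spin: tx 0.6 ty -132.9 tz 100.3
before spin: tx -0.3 ty -132.9 tz 100.3
```

View pics/s5.png

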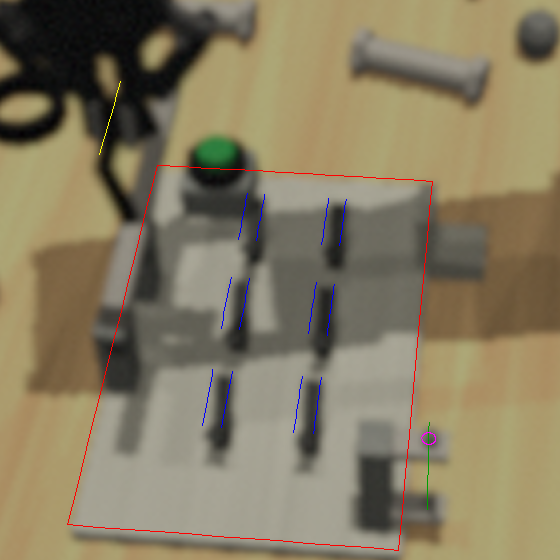

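```bash

python3 -m inch '[{"gripper":0.0,"tx":0,"ty":0.012,"tz":0.0,"spin":0},{"gripper":0.0,"tx":0,"ty":0,"tz":0,"spin":0},{"gripper":0.04,"tx":0,"ty":0,"tz":0,"spin":0},{"gripper":0.04,"tx":0,"ty":0,"tz":0,"spin":0},{"gripper":0.04,"tx":0,"ty":0,"tz":0,"spin":0},{"gripper":0.04,"tx":0,"ty":0,"tz":-0.03,"spin":0},{"gripper":0.04,"tx":0,"ty":0,"tz":-0.03,"spin":0},{"gripper":0.04,"tx":0,"ty":0,"tz":-0.02,"spin":0}]'
python3 -m inch '[{"gripper":0.07,"tx":-0.035,"ty":-0.035,"tz":0,"spin":0},{"gripper":0.07,"tx":-0.035,"ty":-0.035,"tz":0,"spin":0},{"gripper":0.07,"tx":-0.045,"ty":-0.02,"tz":0,"spin":0},{"gripper":0.07,"tx":-0.045,"ty":-0.02,"tz":0,"spin":0},{"gripper":0.07,"tx":0,"ty":0,"tz":0,"spin":8.5},{"gripper":0.07,"tx":0,"ty":0,"tz":0,"spin":8.5},{"gripper":0.07,"tx":0,"ty":0,"tz":0,"spin":8.5},{"gripper":0.07,"tx":0,"ty":0,"tz":0,"spin":8.5}]'
python3 - <<'E'
from ov import *
rel([468,-100,93],0)
overlay("side","s6.png",1.45,(170,310,190,330),4)
overlay("top","t6.png",1.45,(130,270,180,310),4)
E
```

```text
clock: 6.95
eef_pos: [613.0, 162.8, 273.2]
tcp_rot: [3.14, -0.0, 1.622]
contact_force: [0.7, 0.3, -0.2]
opening: 0.472
clock: 7.75
eef_pos: [510.7, -3.0, 271.3]
tcp_rot: [-3.141, 0.0, 1.022]
contact_force: [-0.2, 0.1, -0.4]
opening: 0.82
now [510.7  -3.  271.3] rpy [-3.141  0.     1.022] op 70.0 t 7.75
spin deg 58.57
after spin: tx -42.7 ty 97.0 tz 178.3
before spin: tx -105.1 ty 14.1 tz 178.3
```

View pics/s6.png

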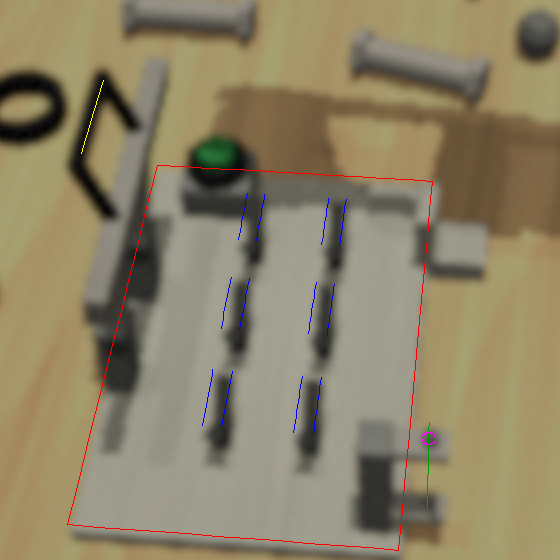

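View pics/t6.png

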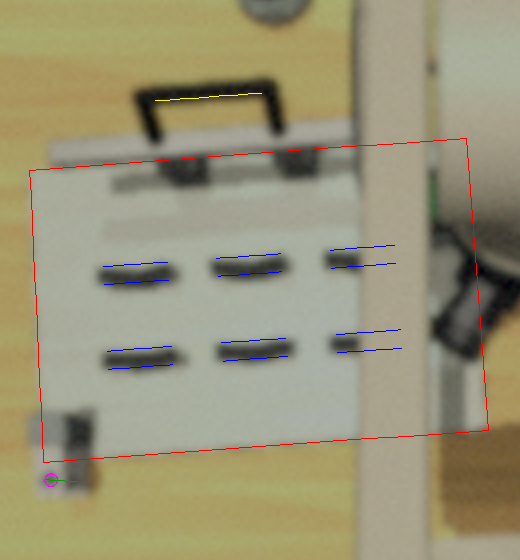

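The bar stands open at about 1.45 rad. Next I'll measure the standoffs.

```bash
cat > so.py <<'E'
from h import *
def standoffs(cam,z=18,fish=False):
    f=grab_frame(cam); out=[]
    for m in masks_of(cam,"standoff0"):
        r,c=np.nonzero(m["pixels"])
        if len(r)<40: continue
        col=np.median(f["pixels"][m["pixels"]].astype(float),axis=0); sat=col.max()-col.min()
        # map mask px to plane z and take rect there
        P=np.array([onz(f,a,b,z,fish)[:2] for a,b in zip(r,c)],np.float32)
        rc=cv2.minAreaRect(P); bx=cv2.boxPoints(rc); e1=bx[1]-bx[0];e2=bx[2]-bx[1]
        e=e1 if np.linalg.norm(e1)>np.linalg.norm(e2) else e2
        ang=np.arctan2(e[1],e[0]); ang=(ang+np.pi/2)%np.pi-np.pi/2
        out.append((m["conf"],rc[0],sorted(rc[1]),ang,sat,len(r)))
        print(cam,"conf %.2f c (%.1f,%.1f) size %.0fx%.0f ang %.3f sat %.0f n %d mean (%.1f,%.1f)"%(m["conf"],*rc[0],*sorted(rc[1]),ang,sat,len(r),*P.mean(0)))
    return f,out
if __name__=="__main__":
    import sys
    for c in sys.argv[1:]: standoffs(c,18,c=="wrist")
E
python3 so.py top side
```

```text
top conf 0.95 c (458.2,-117.1) size 36x106 ang -0.211 sat 18 n 416 mean (458.3,-117.1)
top conf 0.91 c (179.3,-313.9) size 37x107 ang -0.446 sat 125 n 507 mean (179.3,-314.5)
top conf 0.72 c (334.7,-301.2) size 34x89 ang 1.559 sat 166 n 353 mean (332.8,-303.2)
top conf 0.61 c (182.1,288.1) size 36x111 ang -0.223 sat 162 n 478 mean (182.6,288.4)
side conf 0.79 c (471.5,-230.5) size 47x110 ang -0.098 sat 18 n 285 mean (471.1,-229.0)
side conf 0.79 c (332.9,-280.1) size 32x137 ang -1.522 sat 113 n 224 mean (332.1,-276.9)
side conf 0.75 c (644.5,-141.9) size 43x108 ang 0.032 sat 14 n 264 mean (642.3,-141.2)
side conf 0.74 c (457.0,-107.7) size 46x113 ang -0.219 sat 15 n 319 mean (455.4,-107.6)
side conf 0.70 c (180.0,-304.8) size 48x110 ang -0.455 sat 52 n 270 mean (178.9,-303.1)
side conf 0.70 c (182.2,294.8) size 36x107 ang -0.198 sat 122 n 580 mean (182.0,295.5)
```

```bash

python3 -m inch '[{"gripper":0.07,"tx":0,"ty":0,"tz":0,"spin":8.5},{"gripper":0.07,"tx":0,"ty":0,"tz":0,"spin":8.5},{"gripper":0.07,"tx":0,"ty":0,"tz":0,"spin":8.5},{"gripper":0.07,"tx":0,"ty":0,"tz":0,"spin":8.5},{"gripper":0.07,"tx":0,"ty":0,"tz":0,"spin":8.5},{"gripper":0.07,"tx":0,"ty":0,"tz":0,"spin":8.5},{"gripper":0.07,"tx":0,"ty":0,"tz":0,"spin":8.5},{"gripper":0.07,"tx":0,"ty":0,"tz":0,"spin":8.5}]'
python3 - <<'E'
from h import *
rel([458,-115,160],-.21)
E
```

```text
clock: 8.85
eef_pos: [511.1, -2.6, 271.2]
tcp_rot: [3.142, 0.0, -0.161]
contact_force: [-0.1, 0.0, 0.4]
opening: 0.822
now [511.1  -2.6 271.2] rpy [ 3.142  0.    -0.161] op 70.2 t 8.85
spin deg 2.8
after spin: tx -28.5 ty 121.0 tz 111.2
before spin: tx -34.4 ty 119.5 tz 111.2
```

```bash

python3 -m inch '[{"gripper":0.07,"tx":0,"ty":0,"tz":0,"spin":2.8},{"gripper":0.07,"tx":-0.01,"ty":0.03,"tz":0.02,"spin":0},{"gripper":0.07,"tx":-0.01,"ty":0.03,"tz":0.03,"spin":0},{"gripper":0.07,"tx":-0.0085,"ty":0.03,"tz":0.03,"spin":0},{"gripper":0.07,"tx":0,"ty":0.031,"tz":0.031,"spin":0},{"gripper":0.07,"tx":0,"ty":0,"tz":0,"spin":0},{"gripper":0.07,"tx":0,"ty":0,"tz":0,"spin":0},{"gripper":0.07,"tx":0,"ty":0,"tz":0,"spin":0}]'
python3 so.py wrist side; python3 - <<'E'
from h import *
f=grab_frame("wrist");save(f,"w7.png")
E
```

```text
clock: 9.65
eef_pos: [459.5, -114.9, 161.2]
tcp_rot: [-3.141, -0.002, -0.206]
contact_force: [0.8, 0.3, 0.8]
opening: 0.82
wrist conf 0.93 c (332.9,-290.5) size 41x119 ang -1.509 sat 230 n 2213 mean (333.7,-287.3)
wrist conf 0.90 c (611.4,-151.5) size 36x48 ang -0.125 sat 33 n 1589 mean (610.4,-149.1)
wrist conf 0.74 c (455.3,-114.6) size 36x111 ang -0.203 sat 27 n 3602 mean (458.0,-115.1)
wrist conf 0.69 c (468.8,-234.5) size 37x110 ang -0.112 sat 34 n 3281 mean (470.4,-235.2)
side conf 0.86 c (646.3,-142.2) size 43x108 ang 0.036 sat 15 n 249 mean (647.3,-141.8)
side conf 0.77 c (332.0,-280.0) size 35x137 ang -1.505 sat 110 n 236 mean (331.2,-277.1)
side conf 0.72 c (182.6,-304.1) size 54x111 ang -0.500 sat 58 n 260 mean (182.9,-306.4)
side conf 0.71 c (472.1,-229.0) size 56x113 ang -0.108 sat 20 n 303 mean (472.6,-227.7)
side conf 0.57 c (181.9,295.1) size 33x105 ang -0.209 sat 123 n 549 mean (181.9,295.4)
side conf 0.54 c (457.7,-108.5) size 48x115 ang -0.229 sat 15 n 314 mean (456.7,-108.4)
side conf 0.36 c (617.3,-249.9) size 53x62 ang 0.135 sat 20 n 185 mean (617.0,-250.9)
```

View pics/w7.png

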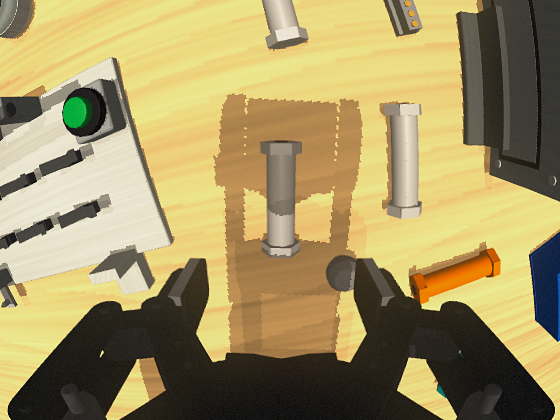

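The wrist view shows the plain steel standoff at (280,198), centred in front of the fingers. Its hex ends are at rows 148 and 247. The gland at (343,273) is clear of the fingers and the orange look-alike is at (455,275). The choice is confirmed, so I'll descend.

```bash

python3 -m inch '[{"gripper":0.055,"tx":-0.0025,"ty":0,"tz":0.03,"spin":0},{"gripper":0.055,"tx":0,"ty":0,"tz":0.04,"spin":0},{"gripper":0.055,"tx":0,"ty":0,"tz":0.04,"spin":0},{"gripper":0.055,"tx":0,"ty":0,"tz":0.03,"spin":0},{"gripper":0.055,"tx":0,"ty":0,"tz":0.015,"spin":0},{"gripper":0.055,"tx":0,"ty":0,"tz":0.0,"spin":0},{"gripper":0.0,"tx":0,"ty":0,"tz":0,"spin":0},{"gripper":0.0,"tx":0,"ty":0,"tz":0,"spin":0}]' 60
python3 -m inch '[{"gripper":0.0,"tx":0,"ty":0,"tz":0,"spin":0},{"gripper":0.0,"tx":0,"ty":0,"tz":0,"spin":0},{"gripper":0.0,"tx":0,"ty":0,"tz":0,"spin":0},{"gripper":0.0,"tx":0,"ty":0,"tz":0,"spin":0},{"gripper":0.0,"tx":0,"ty":0,"tz":-0.03,"spin":0},{"gripper":0.0,"tx":0,"ty":0,"tz":-0.04,"spin":0},{"gripper":0.0,"tx":0,"ty":0,"tz":-0.04,"spin":0},{"gripper":0.0,"tx":0,"ty":0,"tz":-0.03,"spin":0}]'
python3 - <<'E'
from h import *
rel(F(0,75,160),.058)
f=grab_frame("wrist");save(f,"w8.png",2,(190,420,140,420))
E
```

```text
clock: 10.7
eef_pos: [457.1, -114.8, 6.4]
tcp_rot: [3.142, -0.002, -0.206]
contact_force: [0.9, 7.3, 3.6]
opening: 0.315
clock: 11.5
eef_pos: [456.5, -114.8, 148.3]
tcp_rot: [3.141, -0.003, -0.207]
contact_force: [0.5, -0.0, -2.0]
opening: 0.276
now [ 456.5 -114.8  148.3] rpy [ 3.141e+00 -3.000e-03 -2.070e-01] op 23.6 t 11.5
spin deg -15.16
after spin: tx 72.7 ty -343.6 tz -11.7
before spin: tx -19.7 ty -350.7 tz -11.7
```

View pics/w8.png

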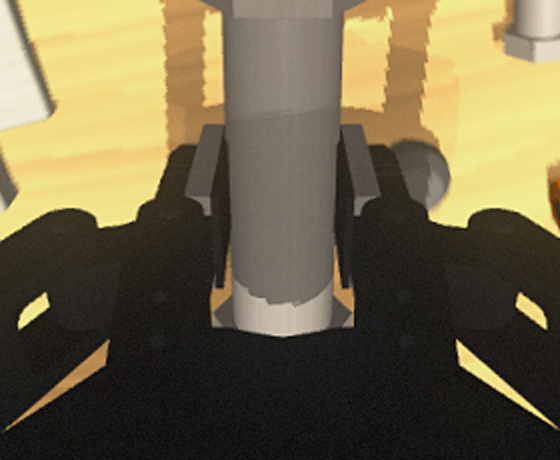

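```bash

python3 -m inch '[{"gripper":0.0,"tx":0,"ty":0,"tz":-0.01,"spin":-7.6},{"gripper":0.0,"tx":0,"ty":0,"tz":0,"spin":-7.6},{"gripper":0.0,"tx":0.0121,"ty":-0.0485,"tz":0,"spin":0},{"gripper":0.0,"tx":0.0121,"ty":-0.0485,"tz":0,"spin":0},{"gripper":0.0,"tx":0.0121,"ty":-0.0485,"tz":0,"spin":0},{"gripper":0.0,"tx":0.0121,"ty":-0.0485,"tz":0,"spin":0},{"gripper":0.0,"tx":0.0121,"ty":-0.0485,"tz":0,"spin":0},{"gripper":0.0,"tx":0.0121,"ty":-0.0485,"tz":0,"spin":0}]'
python3 -m inch '[{"gripper":0.0,"tx":0,"ty":-0.045,"tz":0,"spin":0},{"gripper":0.0,"tx":0,"ty":-0.0076,"tz":0,"spin":0},{"gripper":0.0,"tx":0,"ty":0,"tz":0.03,"spin":0},{"gripper":0.0,"tx":0,"ty":0,"tz":0.03,"spin":0},{"gripper":0.0,"tx":0,"ty":0,"tz":0,"spin":0},{"gripper":0.0,"tx":0,"ty":0,"tz":0,"spin":0},{"gripper":0.0,"tx":0,"ty":0,"tz":0,"spin":0},{"gripper":0.0,"tx":0,"ty":0,"tz":0,"spin":0}]'
python3 - <<'E'
from ov import *
rel(F(0,75,34.7),.058)
overlay("wrist","w9.png",1.45,(60,330,140,420),2)
overlay("top","t9.png",1.45,(130,270,180,310),4)
overlay("side","s9.png",1.45,(170,310,190,330),4)
E
```

```text
clock: 12.35
eef_pos: [511.4, 182.2, 155.8]
tcp_rot: [-3.141, -0.001, 0.059]
contact_force: [1.9, -0.4, -2.4]
opening: 0.278
clock: 13.15
eef_pos: [509.4, 232.8, 96.9]
tcp_rot: [-3.141, -0.002, 0.058]
contact_force: [0.1, -0.0, -2.3]
opening: 0.279
now [509.4 232.8  96.9] rpy [-3.141e+00 -2.000e-03  5.800e-02] op 23.8 t 13.15
spin deg 0.01
after spin: tx -0.3 ty 0.3 tz 62.2
before spin: tx -0.3 ty 0.3 tz 62.2
```

View pics/w9.png

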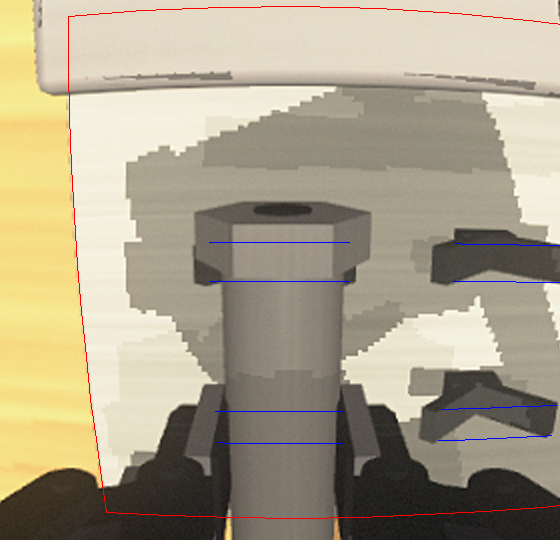

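View pics/t9.png

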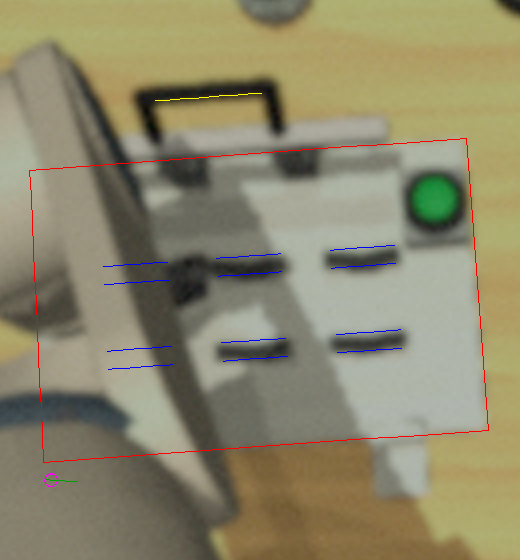

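View pics/s9.png

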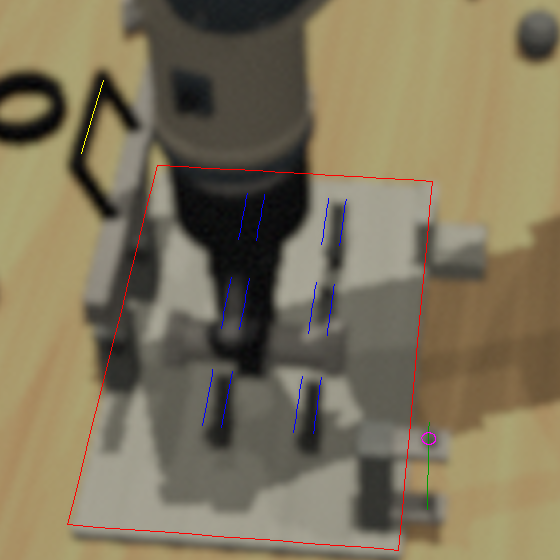

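```bash
python3 - <<'E'
from h import *
f=grab_frame("wrist"); p=sense()["eef_pos"]; c,s=np.cos(.058),np.sin(.058)
for d in (42,52):
  for z in (13,16): print(d,z,proj(f,[p[0]+c*d,p[1]+s*d,p[2]+9.7+z],True))
E
```

```text
42 13 (np.float64(197.2149242757757), np.float64(277.2279020209759))
42 16 (np.float64(199.23724939805933), np.float64(277.1353522532232))
52 13 (np.float64(171.0929915081342), np.float64(277.16915035697656))
52 16 (np.float64(172.5016830266251), np.float64(277.0722147471884))
```

The hold is centred to within about 1 mm, so I'll lower it in.

```bash

python3 -m inch '[{"gripper":0.0,"tx":0,"ty":0,"tz":0.02,"spin":0},{"gripper":0.0,"tx":0,"ty":0,"tz":0.02,"spin":0},{"gripper":0.0,"tx":0,"ty":0,"tz":0.012,"spin":0},{"gripper":0.0,"tx":0,"ty":0,"tz":0.006,"spin":0},{"gripper":0.0,"tx":0,"ty":0,"tz":0.003,"spin":0},{"gripper":0.0,"tx":0,"ty":0,"tz":0.001,"spin":0},{"gripper":0.0,"tx":0,"ty":0,"tz":0,"spin":0},{"gripper":0.0,"tx":0,"ty":0,"tz":0,"spin":0}]'
python3 -m inch '[{"gripper":0.045,"tx":0,"ty":0,"tz":0,"spin":0},{"gripper":0.045,"tx":0,"ty":0,"tz":0,"spin":0},{"gripper":0.045,"tx":0,"ty":0,"tz":0,"spin":0},{"gripper":0.045,"tx":0,"ty":0,"tz":0,"spin":0},{"gripper":0.045,"tx":0,"ty":0,"tz":-0.02,"spin":0},{"gripper":0.045,"tx":0,"ty":0,"tz":-0.03,"spin":0},{"gripper":0.045,"tx":0,"ty":0,"tz":-0.04,"spin":0},{"gripper":0.06,"tx":0,"ty":0,"tz":-0.04,"spin":0}]'
python3 - <<'E'
from ov import *
rel([470,-235,160],-.1)
overlay("wrist","w10.png",1.45,(60,330,140,420),2)
E
```

```text
clock: 14.15
eef_pos: [509.1, 234.7, 35.2]
tcp_rot: [-3.139, -0.002, 0.058]
contact_force: [-7.2, 9.2, 10.6]
opening: 0.278
clock: 14.95
eef_pos: [507.9, 232.2, 164.2]
tcp_rot: [3.141, 0.001, 0.058]
contact_force: [0.8, -0.1, 0.3]
opening: 0.678
now [507.9 232.2 164.2] rpy [3.141e+00 1.000e-03 5.800e-02] op 57.9 t 14.95
spin deg 9.07
after spin: tx 8.9 ty 468.6 tz 4.2
before spin: tx -65.1 ty 464.1 tz 4.2
```

View pics/w10.png

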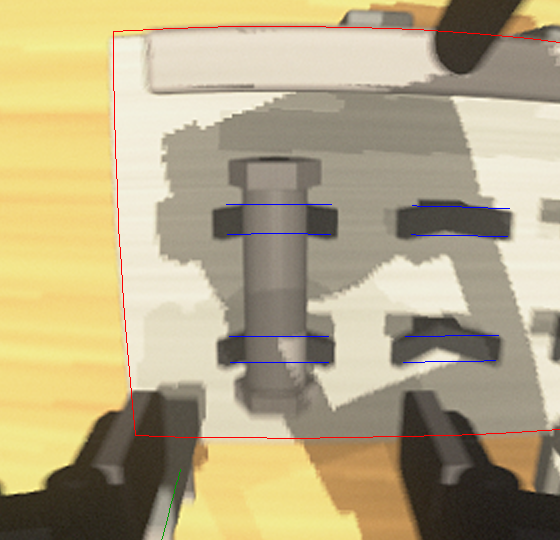

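Seated and centred in nest2: the gaps to both supports are equal. The fixture seems about 2 mm further in +y, so I'll update that and go for the second standoff.

```bash
sed -i 's/^FX=.*/FX=[513.5,159.6,0.058]/' h.py
python3 -m inch '[{"gripper":0.06,"tx":0,"ty":0,"tz":0,"spin":8.5},{"gripper":0.06,"tx":0.001,"ty":0.048,"tz":0,"spin":1},{"gripper":0.06,"tx":0.001,"ty":0.048,"tz":0,"spin":0},{"gripper":0.06,"tx":0.001,"ty":0.048,"tz":0,"spin":0},{"gripper":0.06,"tx":0.001,"ty":0.048,"tz":0,"spin":0},{"gripper":0.06,"tx":0.001,"ty":0.048,"tz":0,"spin":0},{"gripper":0.06,"tx":0.001,"ty":0.048,"tz":0,"spin":0},{"gripper":0.06,"tx":0.001,"ty":0.048,"tz":0,"spin":0}]'
python3 -m inch '[{"gripper":0.06,"tx":0.001,"ty":0.048,"tz":0,"spin":0},{"gripper":0.06,"tx":0.001,"ty":0.048,"tz":0,"spin":0},{"gripper":0.06,"tx":0.001,"ty":0.036,"tz":0,"spin":0},{"gripper":0.06,"tx":0,"ty":0,"tz":0,"spin":0},{"gripper":0.06,"tx":0,"ty":0,"tz":0,"spin":0},{"gripper":0.06,"tx":0,"ty":0,"tz":0,"spin":0},{"gripper":0.06,"tx":0,"ty":0,"tz":0,"spin":0},{"gripper":0.06,"tx":0,"ty":0,"tz":0,"spin":0}]'
python3 so.py wrist side
python3 - <<'E'
from h import *
rel([470,-235,6],-.11)
f=grab_frame("wrist");save(f,"w11.png")
E
```

```text
clock: 15.8
eef_pos: [479.7, -104.3, 163.2]
tcp_rot: [3.142, -0.0, -0.107]
contact_force: [1.6, -0.1, 0.2]
opening: 0.705
clock: 16.6
eef_pos: [469.3, -232.9, 163.3]
tcp_rot: [-3.141, 0.0, -0.106]
contact_force: [0.7, 0.3, -0.2]
opening: 0.704
wrist conf 0.96 c (629.5,-152.3) size 36x80 ang -0.036 sat 33 n 2295 mean (625.6,-150.0)
wrist conf 0.76 c (197.1,285.4) size 55x127 ang -0.315 sat 185 n 495 mean (204.0,280.4)
wrist conf 0.74 c (330.5,-265.0) size 44x59 ang -1.537 sat 242 n 1359 mean (332.0,-262.6)
wrist conf 0.58 c (468.3,-235.4) size 38x110 ang -0.107 sat 29 n 3636 mean (470.1,-236.3)
side conf 0.80 c (332.0,-282.2) size 29x132 ang -1.507 sat 112 n 217 mean (332.1,-278.4)
side conf 0.79 c (181.5,296.5) size 37x105 ang -0.184 sat 125 n 519 mean (180.4,296.3)
side conf 0.73 c (471.4,-230.2) size 52x111 ang -0.047 sat 19 n 304 mean (471.4,-228.7)
side conf 0.66 c (644.7,-139.9) size 51x112 ang -0.013 sat 16 n 295 mean (644.1,-141.1)
side conf 0.63 c (179.8,-305.0) size 57x115 ang -0.433 sat 56 n 295 mean (179.0,-304.0)
side conf 0.61 c (516.1,219.6) size 40x115 ang 0.052 sat 14 n 518 mean (514.7,220.1)
side conf 0.53 c (784.6,-272.1) size 32x111 ang -0.611 sat 16 n 156 mean (781.8,-269.5)
side conf 0.33 c (537.4,115.2) size 303x422 ang -1.490 sat 18 n 8230 mean (530.0,165.1)
now [ 469.2 -233.4  163.3] rpy [ 3.142 -0.    -0.106] op 59.9 t 16.8
spin deg 0.2
after spin: tx 1.0 ty 1.5 tz 157.3
before spin: tx 0.9 ty 1.5 tz 157.3
```

View pics/w11.png

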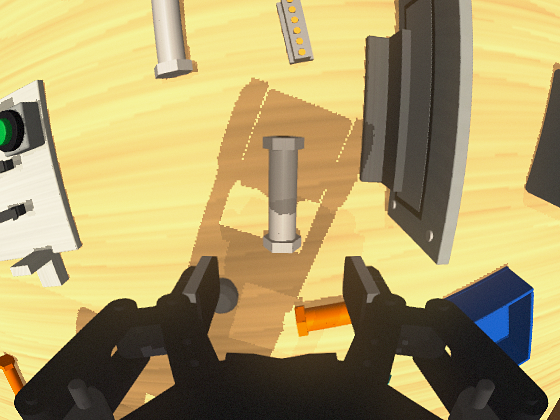

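```bash

python3 -m inch '[{"gripper":0.055,"tx":0,"ty":0.002,"tz":0.03,"spin":0},{"gripper":0.055,"tx":0,"ty":0,"tz":0.04,"spin":0},{"gripper":0.055,"tx":0,"ty":0,"tz":0.04,"spin":0},{"gripper":0.055,"tx":0,"ty":0,"tz":0.03,"spin":0},{"gripper":0.055,"tx":0,"ty":0,"tz":0.017,"spin":0},{"gripper":0.055,"tx":0,"ty":0,"tz":0.0,"spin":0},{"gripper":0.0,"tx":0,"ty":0,"tz":0,"spin":0},{"gripper":0.0,"tx":0,"ty":0,"tz":0,"spin":0}]' 60
python3 -m inch '[{"gripper":0.0,"tx":0,"ty":0,"tz":0,"spin":0},{"gripper":0.0,"tx":0,"ty":0,"tz":0,"spin":0},{"gripper":0.0,"tx":0,"ty":0,"tz":0,"spin":0},{"gripper":0.0,"tx":0,"ty":0,"tz":0,"spin":0},{"gripper":0.0,"tx":0,"ty":0,"tz":-0.03,"spin":0},{"gripper":0.0,"tx":0,"ty":0,"tz":-0.04,"spin":0},{"gripper":0.0,"tx":0,"ty":0,"tz":-0.04,"spin":0},{"gripper":0.0,"tx":0,"ty":0,"tz":-0.03,"spin":0}]'
python3 - <<'E'
from h import *
rel(F(0,0,160),.058)
E
```

```text
clock: 17.65
eef_pos: [469.7, -236.2, 7.4]
tcp_rot: [3.141, -0.002, -0.107]
contact_force: [0.4, 2.3, 1.3]
opening: 0.311
clock: 18.45
eef_pos: [469.3, -236.1, 149.1]
tcp_rot: [3.141, -0.002, -0.107]
contact_force: [0.4, -1.0, -3.3]
opening: 0.277
now [ 469.3 -236.1  149.1] rpy [ 3.141e+00 -2.000e-03 -1.070e-01] op 23.6 t 18.45
spin deg -9.46
after spin: tx 67.1 ty -392.4 tz -10.9
before spin: tx 1.6 ty -398.1 tz -10.9
```

```bash

python3 -m inch '[{"gripper":0.0,"tx":0,"ty":0,"tz":-0.01,"spin":-8.5},{"gripper":0.0,"tx":0.009,"ty":-0.049,"tz":0,"spin":-0.95},{"gripper":0.0,"tx":0.009,"ty":-0.049,"tz":0,"spin":0},{"gripper":0.0,"tx":0.009,"ty":-0.049,"tz":0,"spin":0},{"gripper":0.0,"tx":0.009,"ty":-0.049,"tz":0,"spin":0},{"gripper":0.0,"tx":0.009,"ty":-0.049,"tz":0,"spin":0},{"gripper":0.0,"tx":0.009,"ty":-0.049,"tz":0,"spin":0},{"gripper":0.0,"tx":0.009,"ty":-0.049,"tz":0,"spin":0}]'
python3 -m inch '[{"gripper":0.0,"tx":0.004,"ty":-0.049,"tz":0,"spin":0},{"gripper":0.0,"tx":0,"ty":0,"tz":0,"spin":0},{"gripper":0.0,"tx":0,"ty":0,"tz":0.03,"spin":0},{"gripper":0.0,"tx":0,"ty":0,"tz":0.03,"spin":0},{"gripper":0.0,"tx":0,"ty":0,"tz":0,"spin":0},{"gripper":0.0,"tx":0,"ty":0,"tz":0,"spin":0},{"gripper":0.0,"tx":0,"ty":0,"tz":0,"spin":0},{"gripper":0.0,"tx":0,"ty":0,"tz":0,"spin":0}]'
python3 - <<'E'
from ov import *
rel(F(0,0,35.6),.058)
f=overlay("wrist","w12.png",1.45,(60,330,140,420),2)
p=sense()["eef_pos"]; c,s=np.cos(.058),np.sin(.058)
for d in (42,52): r=proj(f,[p[0]+c*d,p[1]+s*d,p[2]+8.8+14],True); print(d,(r[0]-60)*2,(r[1]-140)*2)
E
```

```text
clock: 19.25
eef_pos: [512.6, 112.1, 156.9]
tcp_rot: [-3.142, -0.001, 0.058]
contact_force: [0.9, -0.1, -2.2]
opening: 0.28
clock: 20.05
eef_pos: [515.0, 159.3, 97.9]
tcp_rot: [-3.141, -0.002, 0.057]
contact_force: [0.9, -0.1, -3.2]
opening: 0.28
now [515.  159.3  97.9] rpy [-3.141e+00 -2.000e-03  5.700e-02] op 23.9 t 20.05
spin deg -0.04
after spin: tx -1.5 ty -0.4 tz 62.3
before spin: tx -1.5 ty -0.4 tz 62.3
42 274.51351575416516 273.9387981650915
52 222.22468772171595 273.75495433417893
```

View pics/w12.png

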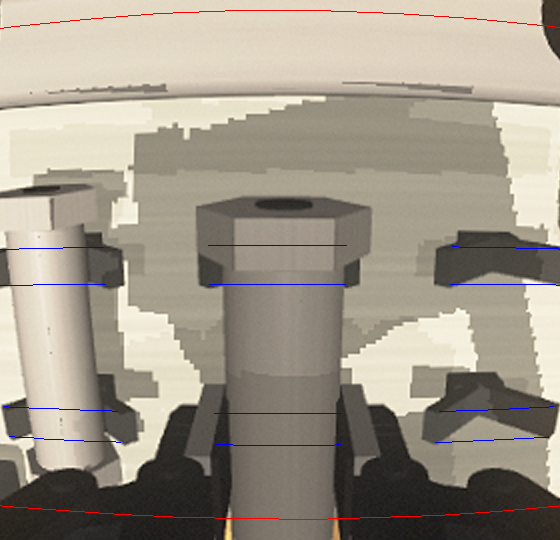

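```bash

python3 -m inch '[{"gripper":0.0,"tx":-0.0025,"ty":-0.001,"tz":0.02,"spin":0},{"gripper":0.0,"tx":0,"ty":0,"tz":0.02,"spin":0},{"gripper":0.0,"tx":0,"ty":0,"tz":0.012,"spin":0},{"gripper":0.0,"tx":0,"ty":0,"tz":0.006,"spin":0},{"gripper":0.0,"tx":0,"ty":0,"tz":0.003,"spin":0},{"gripper":0.0,"tx":0,"ty":0,"tz":0.001,"spin":0},{"gripper":0.0,"tx":0,"ty":0,"tz":0,"spin":0},{"gripper":0.0,"tx":0,"ty":0,"tz":0,"spin":0}]'
python3 -m inch '[{"gripper":0.045,"tx":0,"ty":0,"tz":0,"spin":0},{"gripper":0.045,"tx":0,"ty":0,"tz":0,"spin":0},{"gripper":0.045,"tx":0,"ty":0,"tz":0,"spin":0},{"gripper":0.045,"tx":0,"ty":0,"tz":0,"spin":0},{"gripper":0.045,"tx":0,"ty":0,"tz":-0.02,"spin":0},{"gripper":0.045,"tx":0,"ty":0,"tz":-0.03,"spin":0},{"gripper":0.045,"tx":0,"ty":0,"tz":-0.04,"spin":0},{"gripper":0.06,"tx":0,"ty":0,"tz":-0.04,"spin":0}]'
python3 so.py side top
python3 - <<'E'
from ov import *
rel([645,-147,160],.0)
overlay("wrist","w13.png",1.45,(60,330,140,420),2)
E
```

```text
clock: 20.9
eef_pos: [511.5, 160.2, 35.9]
tcp_rot: [3.142, -0.0, 0.058]
contact_force: [-5.3, -0.5, 12.3]
opening: 0.277
clock: 21.7
eef_pos: [511.0, 159.9, 165.3]
tcp_rot: [3.141, 0.001, 0.058]
contact_force: [-0.3, 0.2, -0.7]
opening: 0.68
side conf 0.73 c (182.2,294.6) size 37x107 ang -0.201 sat 126 n 586 mean (181.6,295.1)
side conf 0.65 c (178.6,-306.2) size 52x111 ang -0.455 sat 56 n 276 mean (176.6,-303.6)
side conf 0.63 c (519.9,140.6) size 41x111 ang 0.103 sat 10 n 419 mean (519.0,141.9)
side conf 0.62 c (674.0,-142.7) size 48x49 ang -1.318 sat 17 n 134 mean (674.1,-139.5)
side conf 0.53 c (330.3,-280.0) size 32x137 ang -1.507 sat 112 n 231 mean (331.3,-276.6)
top conf 0.95 c (179.9,-313.6) size 36x106 ang -0.432 sat 130 n 486 mean (180.0,-314.3)
top conf 0.81 c (333.5,-292.8) size 37x111 ang -1.526 sat 165 n 458 mean (332.4,-293.5)
top conf 0.67 c (645.9,-150.0) size 38x109 ang 0.000 sat 21 n 435 mean (644.6,-149.8)
top conf 0.67 c (493.2,159.1) size 27x60 ang -0.002 sat 14 n 198 mean (489.7,160.5)
top conf 0.53 c (488.9,232.9) size 35x59 ang -0.014 sat 14 n 242 mean (485.5,234.8)
top conf 0.53 c (747.7,144.6) size 55x74 ang -0.002 sat 12 n 462 mean (747.3,144.8)
now [511.9 160.2 165.1] rpy [-3.141e+00 -2.000e-03  5.800e-02] op 59.9 t 21.9
spin deg 3.31
after spin: tx 133.1 ty 307.2 tz 5.1
before spin: tx 115.1 ty 314.4 tz 5.1
```

View pics/w13.png

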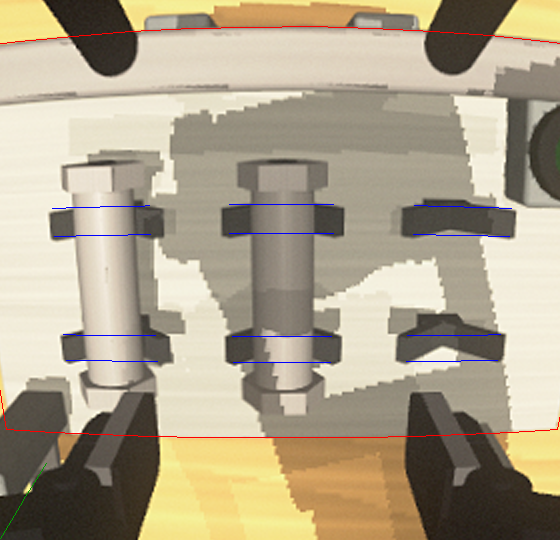

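Both are seated and aligned. Next is the third, at (645,-149).

```bash

python3 -m inch '[{"gripper":0.06,"tx":0,"ty":0.044,"tz":0,"spin":3.3},{"gripper":0.06,"tx":0,"ty":0.044,"tz":0,"spin":0},{"gripper":0.06,"tx":0,"ty":0.044,"tz":0,"spin":0},{"gripper":0.06,"tx":0,"ty":0.044,"tz":0,"spin":0},{"gripper":0.06,"tx":0,"ty":0.044,"tz":0,"spin":0},{"gripper":0.06,"tx":0,"ty":0.044,"tz":0,"spin":0},{"gripper":0.06,"tx":0.02,"ty":0.044,"tz":0,"spin":0},{"gripper":0.06,"tx":0.045,"ty":0,"tz":0,"spin":0}]'
python3 -m inch '[{"gripper":0.06,"tx":0.045,"ty":0,"tz":0,"spin":0},{"gripper":0.06,"tx":0.023,"ty":0,"tz":0,"spin":0},{"gripper":0.06,"tx":0,"ty":0,"tz":0,"spin":0},{"gripper":0.06,"tx":0,"ty":0,"tz":0,"spin":0},{"gripper":0.06,"tx":0,"ty":0,"tz":0,"spin":0},{"gripper":0.06,"tx":0,"ty":0,"tz":0,"spin":0},{"gripper":0.06,"tx":0,"ty":0,"tz":0,"spin":0},{"gripper":0.06,"tx":0,"ty":0,"tz":0,"spin":0}]'
python3 so.py wrist
python3 - <<'E'
from h import *
rel([645,-149,6],0)
f=grab_frame("wrist");save(f,"w14.png")
E
```

```text
clock: 22.75
eef_pos: [576.0, -152.8, 162.2]
tcp_rot: [3.141, 0.005, -0.005]
contact_force: [0.5, 1.1, 0.0]
opening: 0.703
clock: 23.55
eef_pos: [646.6, -147.8, 164.6]
tcp_rot: [3.142, -0.0, 0.0]
contact_force: [-0.5, -0.4, 0.1]
opening: 0.705
wrist conf 0.91 c (447.1,271.5) size 48x88 ang -0.968 sat 22 n 516 mean (449.0,268.4)
wrist conf 0.78 c (487.1,190.5) size 65x141 ang 0.052 sat 21 n 1750 mean (492.4,190.0)
wrist conf 0.62 c (642.7,-148.4) size 36x111 ang 0.025 sat 29 n 3529 mean (645.9,-148.4)
wrist conf 0.49 c (502.3,170.9) size 246x347 ang -1.497 sat 24 n 14007 mean (556.5,109.0)
now [ 646.8 -147.8  164.5] rpy [ 3.141 -0.     0.   ] op 60.0 t 23.65
spin deg 0.0
after spin: tx -1.8 ty 1.2 tz 158.5
before spin: tx -1.8 ty 1.2 tz 158.5
```

View pics/w14.png

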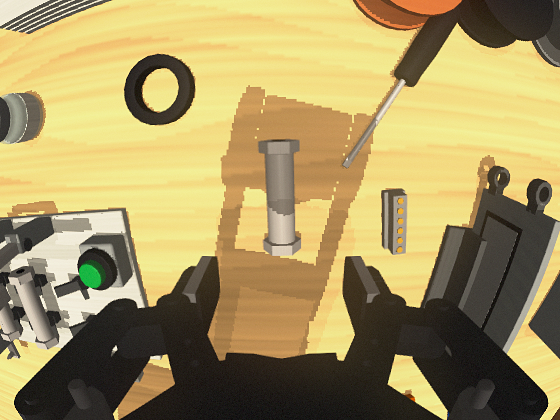

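```bash

python3 -m inch '[{"gripper":0.055,"tx":-0.0025,"ty":0.0005,"tz":0.03,"spin":-1.2},{"gripper":0.055,"tx":0,"ty":0,"tz":0.04,"spin":0},{"gripper":0.055,"tx":0,"ty":0,"tz":0.04,"spin":0},{"gripper":0.055,"tx":0,"ty":0,"tz":0.03,"spin":0},{"gripper":0.055,"tx":0,"ty":0,"tz":0.0175,"spin":0},{"gripper":0.055,"tx":0,"ty":0,"tz":0.0,"spin":0},{"gripper":0.0,"tx":0,"ty":0,"tz":0,"spin":0},{"gripper":0.0,"tx":0,"ty":0,"tz":0,"spin":0}]' 60
python3 -m inch '[{"gripper":0.0,"tx":0,"ty":0,"tz":0,"spin":0},{"gripper":0.0,"tx":0,"ty":0,"tz":0,"spin":0},{"gripper":0.0,"tx":0,"ty":0,"tz":0,"spin":0},{"gripper":0.0,"tx":0,"ty":0,"tz":0,"spin":0},{"gripper":0.0,"tx":0,"ty":0,"tz":-0.03,"spin":0},{"gripper":0.0,"tx":0,"ty":0,"tz":-0.04,"spin":0},{"gripper":0.0,"tx":0,"ty":0,"tz":-0.04,"spin":0},{"gripper":0.0,"tx":0,"ty":0,"tz":-0.04,"spin":0}]'
python3 - <<'E'
from h import *
rel(F(0,-75,160),.058)
E
```

```text
clock: 24.5
eef_pos: [645.9, -148.6, 8.7]
tcp_rot: [3.141, -0.003, 0.021]
contact_force: [0.1, 0.8, 0.1]
opening: 0.315
clock: 25.3
eef_pos: [644.3, -148.3, 159.0]
tcp_rot: [3.141, -0.001, 0.021]
contact_force: [1.7, -0.3, -0.4]
opening: 0.277
now [ 644.3 -148.3  159. ] rpy [ 3.141e+00 -1.000e-03  2.100e-02] op 23.6 t 25.3
spin deg -2.12
after spin: tx -112.7 ty -240.0 tz -1.0
before spin: tx -121.5 ty -235.6 tz -1.0
```

```bash

python3 -m inch '[{"gripper":0.0,"tx":-0.0376,"ty":0,"tz":0,"spin":-2.1},{"gripper":0.0,"tx":-0.0376,"ty":0,"tz":0,"spin":0},{"gripper":0.0,"tx":-0.0376,"ty":0,"tz":0,"spin":0},{"gripper":0.0,"tx":0,"ty":-0.048,"tz":0,"spin":0},{"gripper":0.0,"tx":0,"ty":-0.048,"tz":0,"spin":0},{"gripper":0.0,"tx":0,"ty":-0.048,"tz":0,"spin":0},{"gripper":0.0,"tx":0,"ty":-0.048,"tz":0,"spin":0},{"gripper":0.0,"tx":0,"ty":-0.048,"tz":0,"spin":0}]'
python3 -m inch '[{"gripper":0.0,"tx":0,"ty":0,"tz":0,"spin":0},{"gripper":0.0,"tx":0,"ty":0,"tz":0,"spin":0},{"gripper":0.0,"tx":0,"ty":0,"tz":0.03,"spin":0},{"gripper":0.0,"tx":0,"ty":0,"tz":0.03,"spin":0},{"gripper":0.0,"tx":0,"ty":0,"tz":0,"spin":0},{"gripper":0.0,"tx":0,"ty":0,"tz":0,"spin":0},{"gripper":0.0,"tx":0,"ty":0,"tz":0,"spin":0},{"gripper":0.0,"tx":0,"ty":0,"tz":0,"spin":0}]'
python3 - <<'E'
from ov import *
rel(F(0,-75,36),.058)
f=overlay("wrist","w15.png",1.45,(60,330,140,420),2)
p=sense()["eef_pos"]; c,s=np.cos(.058),np.sin(.058)
for d in (42,52): r=proj(f,[p[0]+c*d,p[1]+s*d,p[2]+8.8+14],True); print(d,(r[0]-60)*2,(r[1]-140)*2)
E
```

```text
clock: 26.1
eef_pos: [517.7, 87.9, 157.7]
tcp_rot: [-3.141, -0.002, 0.057]
contact_force: [0.3, -1.1, -2.1]
opening: 0.279
clock: 26.9
eef_pos: [519.1, 86.0, 98.3]
tcp_rot: [-3.141, -0.002, 0.057]
contact_force: [0.8, 0.0, -1.7]
opening: 0.277
now [519.1  86.   98.3] rpy [-3.141e+00 -2.000e-03  5.700e-02] op 23.7 t 26.9
spin deg -0.04
after spin: tx -1.3 ty 1.2 tz 62.3
before spin: tx -1.3 ty 1.2 tz 62.3
42 274.5787703136614 273.4622788569801
52 222.28596861846933 273.26054030703824
```

View pics/w15.png

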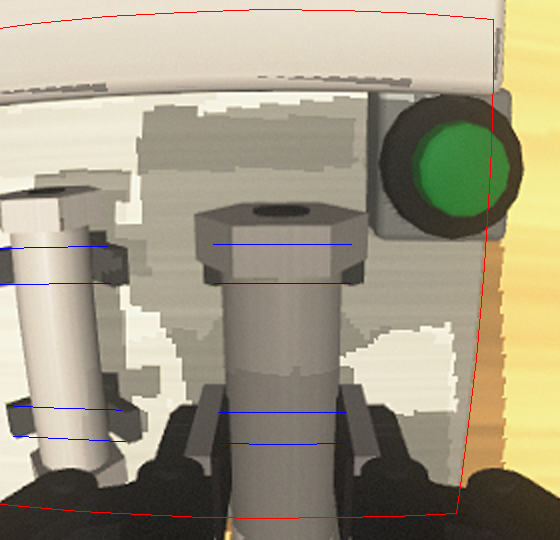

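```bash

python3 -m inch '[{"gripper":0.0,"tx":-0.0015,"ty":0.001,"tz":0.02,"spin":0},{"gripper":0.0,"tx":0,"ty":0,"tz":0.02,"spin":0},{"gripper":0.0,"tx":0,"ty":0,"tz":0.012,"spin":0},{"gripper":0.0,"tx":0,"ty":0,"tz":0.006,"spin":0},{"gripper":0.0,"tx":0,"ty":0,"tz":0.003,"spin":0},{"gripper":0.0,"tx":0,"ty":0,"tz":0.001,"spin":0},{"gripper":0.0,"tx":0,"ty":0,"tz":0,"spin":0},{"gripper":0.0,"tx":0,"ty":0,"tz":0,"spin":0}]'
python3 -m inch '[{"gripper":0.045,"tx":0,"ty":0,"tz":0,"spin":0},{"gripper":0.045,"tx":0,"ty":0,"tz":0,"spin":0},{"gripper":0.045,"tx":0,"ty":0,"tz":0,"spin":0},{"gripper":0.045,"tx":0,"ty":0,"tz":0,"spin":0},{"gripper":0.045,"tx":0,"ty":0,"tz":-0.02,"spin":0},{"gripper":0.045,"tx":0,"ty":0,"tz":-0.03,"spin":0},{"gripper":0.045,"tx":0,"ty":0,"tz":-0.04,"spin":0},{"gripper":0.045,"tx":0,"ty":0,"tz":-0.04,"spin":0}]'
python3 -m inch '[{"gripper":0.045,"tx":-0.02,"ty":0,"tz":-0.04,"spin":0},{"gripper":0.045,"tx":-0.03,"ty":0,"tz":-0.03,"spin":0},{"gripper":0.04,"tx":-0.03,"ty":0,"tz":-0.03,"spin":0},{"gripper":0.04,"tx":0,"ty":-0.045,"tz":0,"spin":0},{"gripper":0.04,"tx":0,"ty":0,"tz":0,"spin":0},{"gripper":0.04,"tx":0,"ty":0,"tz":0,"spin":0},{"gripper":0.04,"tx":0,"ty":0,"tz":0,"spin":0},{"gripper":0.04,"tx":0,"ty":0,"tz":0,"spin":0}]'
python3 - <<'E'
from ov import *
rel(F(114,0,191),np.pi/2+.058)
f=overlay("wrist","w16.png",1.45,(30,300,140,420),2)
overlay("side","s16.png",1.45,(170,310,190,330),4)
E
```

```text
clock: 27.75
eef_pos: [516.5, 85.3, 37.0]
tcp_rot: [-3.141, 0.0, 0.058]
contact_force: [-9.3, 0.3, 24.3]
opening: 0.279
clock: 28.55
eef_pos: [516.0, 85.0, 165.8]
tcp_rot: [3.141, 0.001, 0.058]
contact_force: [1.0, -0.6, 0.0]
opening: 0.527
clock: 29.35
eef_pos: [434.0, 124.7, 264.2]
tcp_rot: [3.141, 0.001, 0.057]
contact_force: [0.6, -1.2, -0.3]
opening: 0.467
now [434.  124.7 264.2] rpy [3.141e+00 1.000e-03 5.700e-02] op 39.9 t 29.35
spin deg -90.06
after spin: tx 30.3 ty 195.4 tz 73.2
before spin: tx 195.3 ty -30.5 tz 73.2
```

View pics/w16.png

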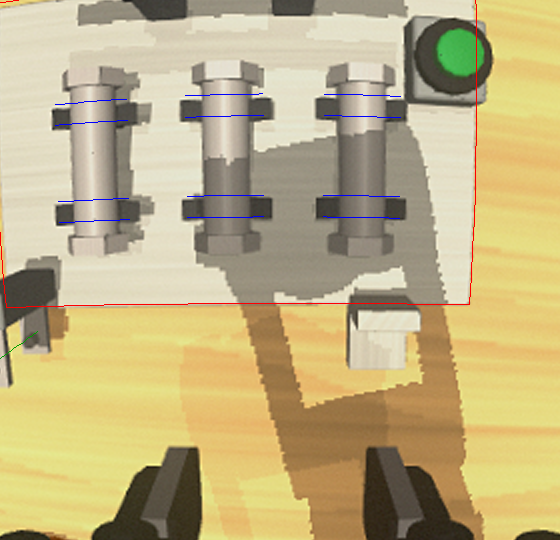

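View pics/s16.png

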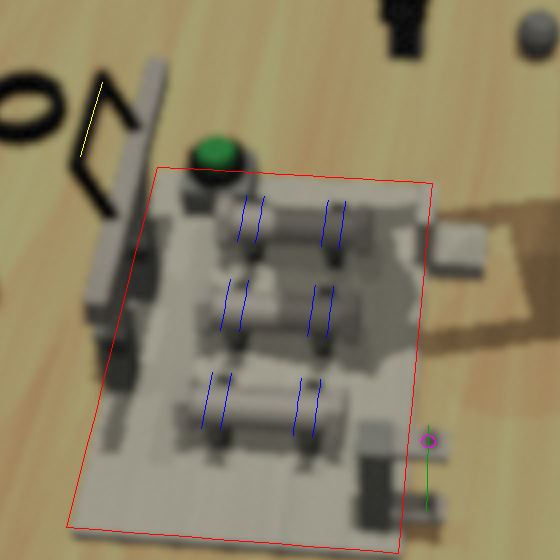

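All three are home and the bar is still open. Now I'll go back over the handle to swing it down.

```bash

python3 -m inch '[{"gripper":0.04,"tx":0,"ty":0,"tz":0,"spin":-8.5},{"gripper":0.04,"tx":0,"ty":0,"tz":0,"spin":-8.5},{"gripper":0.04,"tx":0,"ty":0,"tz":0,"spin":-8.5},{"gripper":0.04,"tx":0,"ty":0,"tz":0,"spin":-8.5},{"gripper":0.04,"tx":0,"ty":0,"tz":0,"spin":-8.5},{"gripper":0.04,"tx":0,"ty":0,"tz":0,"spin":-8.5},{"gripper":0.04,"tx":0,"ty":0,"tz":0,"spin":-8.5},{"gripper":0.04,"tx":0,"ty":0,"tz":0,"spin":-8.5}]'
python3 -m inch '[{"gripper":0.04,"tx":0,"ty":0,"tz":0,"spin":-8.5},{"gripper":0.04,"tx":0,"ty":0,"tz":0,"spin":-8.5},{"gripper":0.04,"tx":0,"ty":0,"tz":0,"spin":-5},{"gripper":0.04,"tx":0.008,"ty":0.045,"tz":0,"spin":0},{"gripper":0.04,"tx":0.008,"ty":0.045,"tz":0,"spin":0},{"gripper":0.04,"tx":0.008,"ty":0.045,"tz":0,"spin":0},{"gripper":0.04,"tx":0.007,"ty":0.045,"tz":0,"spin":0},{"gripper":0.04,"tx":0,"ty":0,"tz":0,"spin":0}]'
python3 - <<'E'
from ov import *
rel(F(100,0,196),np.pi/2+.058)
f=overlay("wrist","w17.png",1.45,(100,400,140,420),2)
f=overlay("side","s17.png",1.45,(130,310,160,340),3)
E
```

```text
clock: 30.25
eef_pos: [434.1, 124.9, 264.5]
tcp_rot: [-3.141, 0.0, 1.25]
contact_force: [-0.6, -0.3, -0.1]
opening: 0.469
clock: 31.05
eef_pos: [616.6, 166.9, 263.2]
tcp_rot: [3.141, -0.0, 1.627]
contact_force: [0.2, -0.4, -0.7]
opening: 0.463
now [616.6 166.9 263.2] rpy [ 3.141 -0.     1.627] op 39.6 t 31.05
spin deg -0.08
after spin: tx -1.4 ty -3.3 tz 67.2
before spin: tx -1.4 ty -3.3 tz 67.2
```

View pics/w17.png

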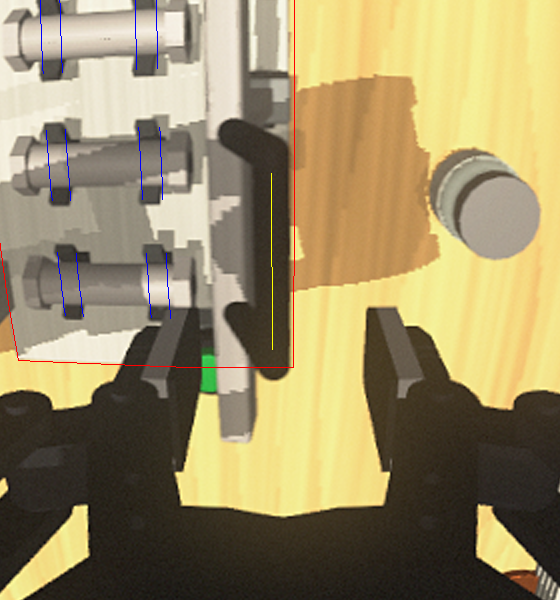

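View pics/s17.png

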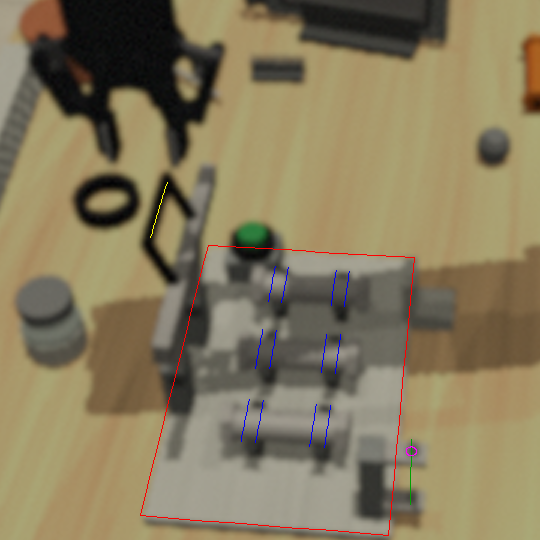

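```bash

python3 -m inch '[{"gripper":0.04,"tx":-0.0014,"ty":-0.004,"tz":0.02,"spin":0},{"gripper":0.04,"tx":0,"ty":0,"tz":0.02,"spin":0},{"gripper":0.04,"tx":0,"ty":0,"tz":0.02,"spin":0},{"gripper":0.04,"tx":0,"ty":0,"tz":0.007,"spin":0},{"gripper":0.0,"tx":0,"ty":0,"tz":0,"spin":0},{"gripper":0.0,"tx":0,"ty":0,"tz":0,"spin":0},{"gripper":0.0,"tx":0,"ty":0,"tz":0,"spin":0},{"gripper":0.0,"tx":0,"ty":0,"tz":0,"spin":0}]' 40
python3 - <<'E'
from ov import *
rel(F(100,0,196),np.pi/2+.058)
f=overlay("wrist","w18.png",1.45,(100,400,140,420),2)
p=sense()["eef_pos"];print(toF(p))
th=[1.601,1.45,1.29,1.13,.97,.81,.65,.49,.33,.24,.151,.13]
x=95-147*np.cos(th);z=64+147*np.sin(th)
print(np.round(np.c_[np.diff(x),-np.diff(z)],1).tolist())
E
```

```text
clock: 31.95
eef_pos: [608.6, 165.0, 198.9]
tcp_rot: [3.14, 0.0, 1.629]
contact_force: [0.4, -2.0, 1.9]
opening: 0.125
now [608.6 165.  198.9] rpy [3.14  0.    1.629] op 10.7 t 31.95
spin deg -0.01
after spin: tx 0.1 ty 4.7 tz 2.9
before spin: tx 0.1 ty 4.7 tz 2.9
[ 9.52423187e+01 -1.21570114e-01  1.98889193e+02]
[[-22.2, 1.0], [-23.0, 4.7], [-22.0, 8.3], [-20.4, 11.7], [-18.3, 14.8], [-15.7, 17.5], [-12.7, 19.8], [-9.4, 21.5], [-3.7, 12.7], [-2.5, 12.8], [-0.4, 3.1]]
```

View pics/w18.png

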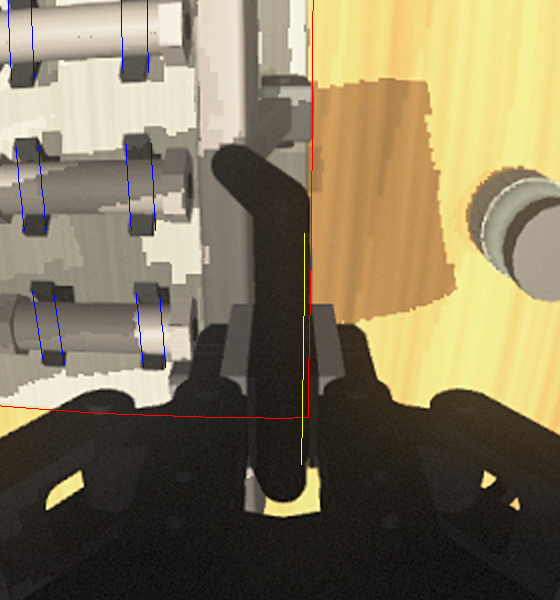

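```bash

python3 -m inch '[{"gripper":0.0,"tx":0,"ty":-0.0178,"tz":0.001,"spin":0},{"gripper":0.0,"tx":0,"ty":-0.023,"tz":0.0047,"spin":0},{"gripper":0.0,"tx":0,"ty":-0.022,"tz":0.0083,"spin":0},{"gripper":0.0,"tx":0,"ty":-0.0204,"tz":0.0117,"spin":0},{"gripper":0.0,"tx":0,"ty":-0.0183,"tz":0.0148,"spin":0},{"gripper":0.0,"tx":0,"ty":-0.0157,"tz":0.0175,"spin":0},{"gripper":0.0,"tx":0,"ty":-0.0127,"tz":0.0198,"spin":0},{"gripper":0.0,"tx":0,"ty":-0.0094,"tz":0.0215,"spin":0}]'
python3 -m inch '[{"gripper":0.0,"tx":0,"ty":-0.0037,"tz":0.0127,"spin":0},{"gripper":0.0,"tx":0,"ty":-0.0013,"tz":0.006,"spin":0},{"gripper":0.0,"tx":0,"ty":-0.001,"tz":0.004,"spin":0},{"gripper":0.0,"tx":0,"ty":-0.0,"tz":0.0,"spin":0},{"gripper":0.0,"tx":0,"ty":0,"tz":0,"spin":0},{"gripper":0.0,"tx":0,"ty":0,"tz":0,"spin":0},{"gripper":0.0,"tx":0,"ty":0,"tz":0,"spin":0},{"gripper":0.0,"tx":0,"ty":0,"tz":0,"spin":0}]'
python3 - <<'E'
from ov import *
rel(F(-50,0,74),np.pi/2+.058)
f=overlay("side","s19.png",0,(170,310,190,330),4)
E
```

```text
clock: 32.8
eef_pos: [468.8, 156.8, 98.9]
tcp_rot: [3.14, 0.0, 1.629]
contact_force: [6.0, -4.6, 2.0]
opening: 0.122
clock: 33.6
eef_pos: [462.7, 156.6, 75.8]
tcp_rot: [-3.141, 0.0, 1.628]
contact_force: [-2.3, -1.8, -2.4]
opening: 0.119
now [462.7 156.6  75.8] rpy [-3.141  0.     1.628] op 10.2 t 33.6
spin deg -0.02
after spin: tx 0.0 ty 0.8 tz 1.8
before spin: tx 0.0 ty 0.8 tz 1.8
```

View pics/s19.png

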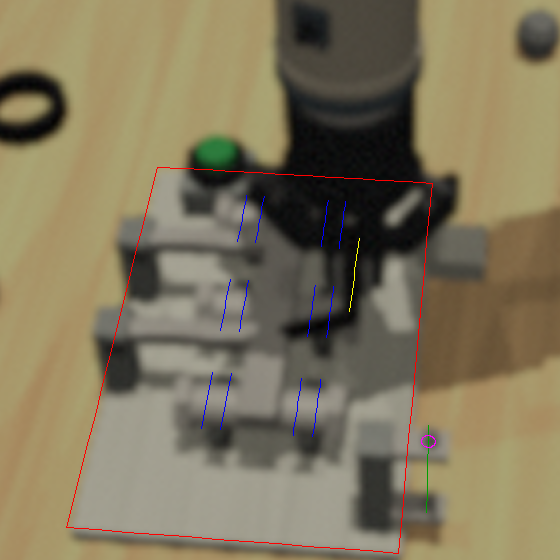

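```bash

python3 -m inch '[{"gripper":0.0,"tx":0,"ty":0,"tz":0.001,"spin":0},{"gripper":0.0,"tx":0,"ty":0,"tz":0.001,"spin":0},{"gripper":0.0,"tx":0,"ty":0,"tz":0.001,"spin":0},{"gripper":0.0,"tx":0,"ty":0,"tz":0,"spin":0},{"gripper":0.0,"tx":0,"ty":0,"tz":0,"spin":0},{"gripper":0.0,"tx":0,"ty":0,"tz":0,"spin":0},{"gripper":0.0,"tx":0,"ty":0,"tz":0,"spin":0},{"gripper":0.0,"tx":0,"ty":0,"tz":0,"spin":0}]'
```

```text
clock: 34.45
eef_pos: [462.3, 156.6, 72.8]
tcp_rot: [-3.14, 0.0, 1.628]
contact_force: [-5.4, -1.0, 1.5]
opening: 0.119
```

```bash

python3 -m inch '[{"gripper":0.0,"tx":0,"ty":0.0005,"tz":0.001,"spin":0},{"gripper":0.0,"tx":0,"ty":0.0005,"tz":0.001,"spin":0},{"gripper":0.0,"tx":0,"ty":0,"tz":0.001,"spin":0},{"gripper":0.0,"tx":0,"ty":0,"tz":0,"spin":0},{"gripper":0.0,"tx":0,"ty":0,"tz":0,"spin":0},{"gripper":0.0,"tx":0,"ty":0,"tz":0,"spin":0},{"gripper":0.0,"tx":0,"ty":0,"tz":0,"spin":0},{"gripper":0.0,"tx":0,"ty":0,"tz":0,"spin":0}]'
```

```text
clock: 35.25
eef_pos: [462.1, 156.6, 71.4]
tcp_rot: [-3.138, 0.0, 1.628]
contact_force: [-16.6, -4.1, 32.0]
opening: 0.124
```

The bar has hit a hard stop (32 N). I'll back off, release and look.

```bash

python3 -m inch '[{"gripper":0.0,"tx":0,"ty":-0.0005,"tz":-0.001,"spin":0},{"gripper":0.0,"tx":0,"ty":0,"tz":-0.0005,"spin":0},{"gripper":0.026,"tx":0,"ty":0,"tz":0,"spin":0},{"gripper":0.026,"tx":0,"ty":0,"tz":0,"spin":0},{"gripper":0.026,"tx":0,"ty":0,"tz":0,"spin":0},{"gripper":0.026,"tx":0,"ty":0,"tz":-0.03,"spin":0},{"gripper":0.026,"tx":0,"ty":0,"tz":-0.04,"spin":0},{"gripper":0.026,"tx":0,"ty":0,"tz":-0.04,"spin":0}]'
python3 -m inch '[{"gripper":0.03,"tx":0,"ty":-0.01,"tz":-0.04,"spin":0},{"gripper":0.03,"tx":0,"ty":-0.04,"tz":-0.02,"spin":0},{"gripper":0.03,"tx":-0.04,"ty":-0.02,"tz":0,"spin":0},{"gripper":0.03,"tx":-0.045,"ty":0,"tz":0,"spin":0},{"gripper":0.03,"tx":-0.045,"ty":0,"tz":0,"spin":0},{"gripper":0.03,"tx":-0.045,"ty":0,"tz":0,"spin":0},{"gripper":0.03,"tx":0,"ty":0,"tz":0,"spin":0},{"gripper":0.03,"tx":0,"ty":0,"tz":0,"spin":0}]'
python3 - <<'E'
from ov import *
rel([547,-350,170],0)
f=overlay("side","s20.png",0,(170,310,190,330),4)
f=overlay("wrist","w20.png",0)
f=grab_frame("wrist");save(f,"w20r.png")
E
```

```text
clock: 36.05
eef_pos: [463.4, 156.7, 182.3]
tcp_rot: [-3.141, 0.0, 1.628]
contact_force: [1.4, 0.3, -0.9]
opening: 0.303
clock: 36.85
eef_pos: [404.0, -22.9, 241.4]
tcp_rot: [3.141, -0.0, 1.625]
contact_force: [-0.8, -0.1, -0.4]
opening: 0.351
now [404.  -22.9 241.4] rpy [ 3.141 -0.     1.625] op 30.0 t 36.85
spin deg 93.11
after spin: tx 143.0 ty 327.1 tz 71.4
before spin: tx -334.4 ty 125.1 tz 71.4
```

View pics/s20.png

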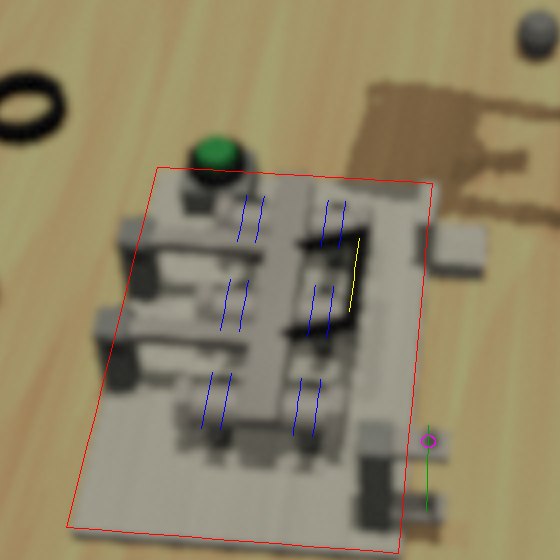

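View pics/w20.png

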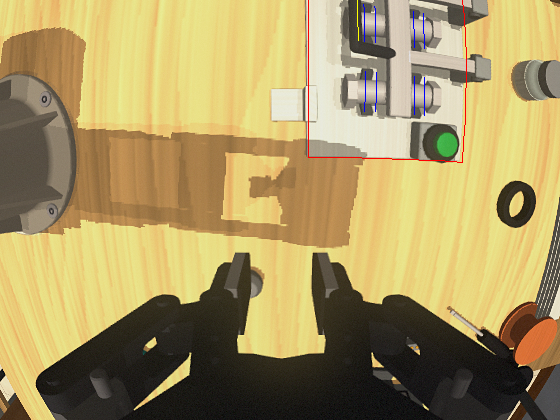

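```bash
python3 - <<'E'
from ov import *
f=grab_frame("top")
a=onz(f,125+68/4,330+499/4,125);b=onz(f,125+422/4,330+472/4,125);print(a,b,np.linalg.norm(a-b),np.degrees(np.arctan2(*(a-b)[[1,0]])))
save(f,"t21.png",5,(125,245,400,480))
E
```

```text
[ 654.39592083 -372.06144535  125.        ] [ 438.08729695 -343.58325974  125.        ] 218.175222751915 -7.5001601346956805
```

View pics/t21.png

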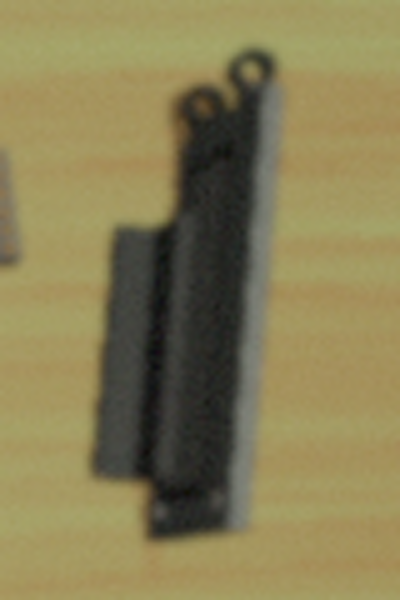

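The top view shows the door's top edge as a light stripe running from (273,85) to (237,527) in the crop. It is 218 mm long with its centre near (546,-358), and the knuckles are at the far (+x) end. I'll go above it.

```bash

python3 -m inch '[{"gripper":0.05,"tx":0,"ty":0,"tz":0,"spin":8.5},{"gripper":0.05,"tx":0,"ty":0,"tz":0,"spin":8.5},{"gripper":0.05,"tx":0,"ty":0,"tz":0,"spin":8.5},{"gripper":0.05,"tx":0,"ty":0,"tz":0,"spin":8.5},{"gripper":0.05,"tx":0,"ty":0,"tz":0,"spin":8.5},{"gripper":0.05,"tx":0,"ty":0,"tz":0,"spin":8.5},{"gripper":0.05,"tx":0,"ty":0,"tz":0,"spin":8.5},{"gripper":0.05,"tx":0,"ty":0,"tz":0,"spin":8.5}]'
python3 -m inch '[{"gripper":0.05,"tx":0,"ty":0,"tz":0,"spin":8.5},{"gripper":0.05,"tx":0,"ty":0,"tz":0,"spin":8.5},{"gripper":0.05,"tx":0,"ty":0,"tz":0,"spin":8.5},{"gripper":0.05,"tx":0,"ty":0,"tz":0,"spin":7},{"gripper":0.05,"tx":0,"ty":0,"tz":0,"spin":0},{"gripper":0.05,"tx":0,"ty":0,"tz":0,"spin":0},{"gripper":0.05,"tx":0,"ty":0,"tz":0,"spin":0},{"gripper":0.05,"tx":0,"ty":0,"tz":0,"spin":0}]'
python3 - <<'E'
from ov import *
rel([546,-357,240],-.131)
E
```

```text
clock: 37.85
eef_pos: [403.8, -20.8, 241.2]
tcp_rot: [-3.141, -0.0, 0.438]
contact_force: [-0.7, -0.7, -0.1]
opening: 0.584
clock: 38.65
eef_pos: [403.7, -21.8, 241.3]
tcp_rot: [3.142, -0.0, -0.123]
contact_force: [-0.1, 0.6, -0.2]
opening: 0.586
now [403.7 -21.8 241.3] rpy [ 3.142 -0.    -0.123] op 50.1 t 38.65
spin deg 0.44
after spin: tx 184.8 ty 313.7 tz 1.3
before spin: tx 182.4 ty 315.1 tz 1.3
```

```bash

python3 -m inch '[{"gripper":0.05,"tx":0.0231,"ty":0.0392,"tz":0,"spin":0.4},{"gripper":0.05,"tx":0.0231,"ty":0.0392,"tz":0,"spin":0},{"gripper":0.05,"tx":0.0231,"ty":0.0392,"tz":0,"spin":0},{"gripper":0.05,"tx":0.0231,"ty":0.0392,"tz":0,"spin":0},{"gripper":0.05,"tx":0.0231,"ty":0.0392,"tz":0,"spin":0},{"gripper":0.05,"tx":0.0231,"ty":0.0392,"tz":0,"spin":0},{"gripper":0.05,"tx":0.0231,"ty":0.0392,"tz":0,"spin":0},{"gripper":0.05,"tx":0.0231,"ty":0.0392,"tz":0,"spin":0}]'
python3 -m inch '[{"gripper":0.05,"tx":0,"ty":0,"tz":0,"spin":0},{"gripper":0.05,"tx":0,"ty":0,"tz":0,"spin":0},{"gripper":0.05,"tx":0,"ty":0,"tz":0.0,"spin":0},{"gripper":0.05,"tx":0,"ty":0,"tz":0,"spin":0},{"gripper":0.05,"tx":0,"ty":0,"tz":0,"spin":0},{"gripper":0.05,"tx":0,"ty":0,"tz":0,"spin":0},{"gripper":0.05,"tx":0,"ty":0,"tz":0,"spin":0},{"gripper":0.05,"tx":0,"ty":0,"tz":0,"spin":0}]'
python3 - <<'E'
from ov import *
rel([546,-357,100],-.131)
f=grab_frame("wrist");save(f,"w22.png")
E
```

```text
clock: 39.45
eef_pos: [546.2, -359.1, 241.1]
tcp_rot: [-3.141, 0.0, -0.132]
contact_force: [0.4, -0.1, 1.2]
opening: 0.585
clock: 40.25
eef_pos: [545.8, -357.0, 241.4]
tcp_rot: [3.142, -0.0, -0.132]
contact_force: [-0.3, 0.6, 0.0]
opening: 0.588
now [ 545.8 -357.   241.4] rpy [ 3.142 -0.    -0.132] op 50.2 t 40.25
spin deg -0.07
after spin: tx 0.2 ty -0.0 tz 141.4
before spin: tx 0.2 ty -0.0 tz 141.4
```

View pics/w22.png

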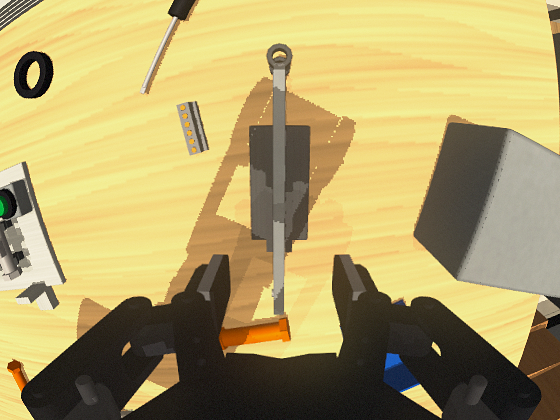

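The wrist view shows the door edge-on, from the knuckle ring at (279,57) down to (279,312). It is midway between the fingers.

```bash
python3 - <<'E'
from ov import *
f=grab_frame("wrist");save(f,"w23.png",4,(30,130,220,340))
for r,c,z in [(69,279,125),(313,279,125),(190,279,125),(57,280,99)]: print(onz(f,r,c,z,True))
p=f["pixels"].astype(float)
m=masks_of("wrist","door")
for q in m[:2]:
    print(q["conf"],q["centre"])
    for r in (90,110,250,280,300):
        cc=np.nonzero(q["pixels"][r])[0]; print(r,cc.min() if len(cc) else 0,cc.max() if len(cc) else 0)
    rr=np.nonzero(q["pixels"].any(1))[0]; print(rr.min(),rr.max())
E
```

```text
[ 654.4088312  -371.53551136  125.        ]
[ 439.99025123 -342.68092538  125.        ]
[ 558.05784881 -358.64256879  125.        ]
[ 668.64139322 -374.14765013   99.        ]
0.85 [165.4, 277.4]
90 273 283
110 273 284
250 273 283
280 274 283
300 275 283
44 313
```

View pics/w23.png

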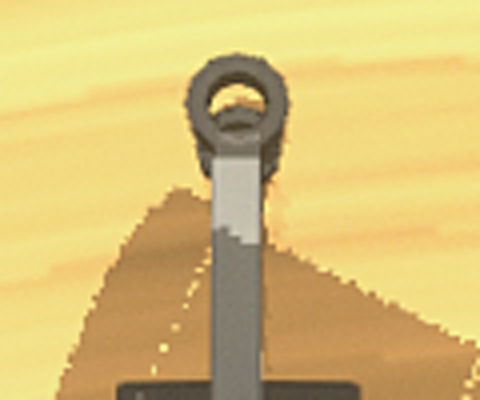

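```bash

python3 -m inch '[{"gripper":0.045,"tx":0.001,"ty":0,"tz":0.04,"spin":0},{"gripper":0.045,"tx":0,"ty":0,"tz":0.04,"spin":0},{"gripper":0.045,"tx":0,"ty":0,"tz":0.04,"spin":0},{"gripper":0.045,"tx":0,"ty":0,"tz":0.021,"spin":0},{"gripper":0.045,"tx":0,"ty":0,"tz":0,"spin":0},{"gripper":0.045,"tx":0,"ty":0,"tz":0,"spin":0},{"gripper":0.0,"tx":0,"ty":0,"tz":0,"spin":0},{"gripper":0.0,"tx":0,"ty":0,"tz":0,"spin":0}]' 80
python3 -m inch '[{"gripper":0.0,"tx":0,"ty":0,"tz":0,"spin":0},{"gripper":0.0,"tx":0,"ty":0,"tz":0,"spin":0},{"gripper":0.0,"tx":0,"ty":0,"tz":0.0,"spin":0},{"gripper":0.0,"tx":0,"ty":0,"tz":0,"spin":0},{"gripper":0.0,"tx":0,"ty":0,"tz":0,"spin":0},{"gripper":0.0,"tx":0,"ty":0,"tz":0,"spin":0},{"gripper":0.0,"tx":0,"ty":0,"tz":0,"spin":0},{"gripper":0.0,"tx":0,"ty":0,"tz":0,"spin":0}]'
python3 -c "
from h import *
rel([547,-357,100],-.1337)"
```

```text
clock: 41.2
eef_pos: [547.7, -357.9, 102.2]
tcp_rot: [3.14, -0.003, -0.133]
contact_force: [-0.4, 0.4, 0.8]
opening: 0.198
clock: 42.0
eef_pos: [547.7, -357.5, 102.1]
tcp_rot: [3.141, -0.003, -0.133]
contact_force: [0.5, 2.3, 6.4]
opening: 0.096
now [ 547.7 -357.5  102.1] rpy [ 3.141e+00 -3.000e-03 -1.330e-01] op 8.2 t 42.0
spin deg 0.05
after spin: tx -0.8 ty -0.4 tz 2.1
before spin: tx -0.8 ty -0.4 tz 2.1
```

```bash

python3 -m inch '[{"gripper":0.0,"tx":0,"ty":0,"tz":-0.01,"spin":0},{"gripper":0.0,"tx":0,"ty":0,"tz":-0.015,"spin":0},{"gripper":0.0,"tx":0,"ty":0,"tz":-0.02,"spin":0},{"gripper":0.0,"tx":0,"ty":0,"tz":-0.02,"spin":0},{"gripper":0.0,"tx":0,"ty":0,"tz":-0.025,"spin":0},{"gripper":0.0,"tx":0,"ty":0,"tz":-0.025,"spin":0},{"gripper":0.0,"tx":0,"ty":0,"tz":-0.025,"spin":0},{"gripper":0.0,"tx":0,"ty":0,"tz":-0.01,"spin":0}]'
python3 - <<'E'
from ov import *
rel(F(-200,0,240),-.1337)
f=grab_frame("wrist");save(f,"w24.png")
f=grab_frame("side");save(f,"s24.png")
E
```

```text
clock: 42.8
eef_pos: [547.6, -358.0, 254.1]
tcp_rot: [3.14, -0.004, -0.133]
contact_force: [0.8, 0.3, -3.5]
opening: 0.094
now [ 547.6 -358.   254.1] rpy [ 3.14  -0.004 -0.133] op 8.0 t 42.8
spin deg 0.07
after spin: tx -299.1 ty -470.3 tz 14.1
before spin: tx -298.6 ty -470.7 tz 14.1
```

View pics/w24.png

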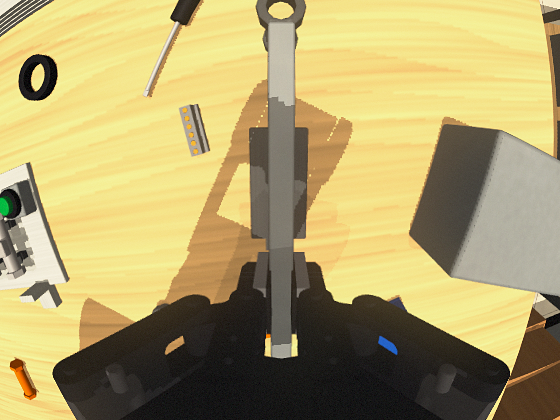

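View pics/s24.png

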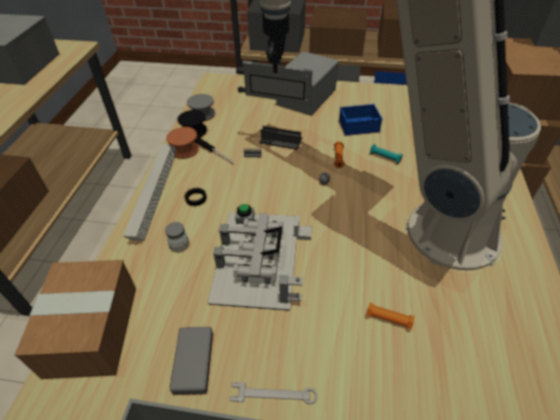

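```bash

python3 -m inch '[{"gripper":0.0,"tx":-0.0166,"ty":-0.0137,"tz":0,"spin":0},{"gripper":0.0,"tx":-0.03,"ty":-0.0247,"tz":0,"spin":0},{"gripper":0.0,"tx":-0.03,"ty":-0.0247,"tz":0,"spin":0},{"gripper":0.0,"tx":-0.03,"ty":-0.0247,"tz":0,"spin":0},{"gripper":0.0,"tx":-0.03,"ty":-0.0247,"tz":0,"spin":0},{"gripper":0.0,"tx":-0.03,"ty":-0.0247,"tz":0,"spin":0},{"gripper":0.0,"tx":0,"ty":0,"tz":0,"spin":-4},{"gripper":0.0,"tx":0,"ty":0,"tz":0,"spin":-7}]'
python3 -m inch '[{"gripper":0.0,"tx":0,"ty":0,"tz":0,"spin":-7},{"gripper":0.0,"tx":0,"ty":0,"tz":0,"spin":-7},{"gripper":0.0,"tx":0,"ty":0,"tz":0,"spin":-7},{"gripper":0.0,"tx":0,"ty":0,"tz":0,"spin":-7},{"gripper":0.0,"tx":0,"ty":0,"tz":0,"spin":-7},{"gripper":0.0,"tx":0,"ty":0,"tz":0,"spin":-7},{"gripper":0.0,"tx":0,"ty":0,"tz":0,"spin":-7},{"gripper":0.0,"tx":0,"ty":0,"tz":0,"spin":-7}]'
python3 -m inch '[{"gripper":0.0,"tx":0,"ty":0,"tz":0,"spin":-7},{"gripper":0.0,"tx":0,"ty":0,"tz":0,"spin":-7},{"gripper":0.0,"tx":0,"ty":0,"tz":0,"spin":-7},{"gripper":0.0,"tx":0,"ty":0,"tz":0,"spin":-7},{"gripper":0.0,"tx":0,"ty":0,"tz":0,"spin":-6},{"gripper":0.0,"tx":0,"ty":0,"tz":0,"spin":0},{"gripper":0.0,"tx":0,"ty":0,"tz":0,"spin":0},{"gripper":0.0,"tx":0,"ty":0,"tz":0,"spin":0}]'
python3 - <<'E'
from ov import *
rel(F(-170,0,240),np.pi/2+.058)
E
```

```text
clock: 43.7
eef_pos: [398.2, -198.1, 249.3]
tcp_rot: [-3.141, 0.001, 0.063]
contact_force: [0.9, -0.2, -4.7]
opening: 0.096
clock: 44.5
eef_pos: [398.8, -198.9, 249.1]
tcp_rot: [-3.139, 0.0, 1.042]
contact_force: [-0.5, 0.7, -4.9]
opening: 0.094
clock: 45.3
eef_pos: [399.4, -199.1, 249.8]
tcp_rot: [-3.141, -0.0, 1.628]
contact_force: [0.2, -0.2, -4.9]
opening: 0.098
now [ 399.4 -199.1  249.8] rpy [-3.141 -0.     1.628] op 8.3 t 45.3
spin deg -0.05
after spin: tx 351.5 ty -35.3 tz 9.8
before spin: tx 351.5 ty -35.7 tz 9.8
```

```bash

python3 -m inch '[{"gripper":0.0,"tx":0.03,"ty":-0.0045,"tz":0,"spin":0},{"gripper":0.0,"tx":0.047,"ty":-0.0045,"tz":0,"spin":0},{"gripper":0.0,"tx":0.047,"ty":-0.0045,"tz":0,"spin":0},{"gripper":0.0,"tx":0.047,"ty":-0.0045,"tz":0,"spin":0},{"gripper":0.0,"tx":0.047,"ty":-0.0045,"tz":0,"spin":0},{"gripper":0.0,"tx":0.047,"ty":-0.0045,"tz":0,"spin":0},{"gripper":0.0,"tx":0.047,"ty":-0.0045,"tz":0,"spin":0},{"gripper":0.0,"tx":0.039,"ty":-0.004,"tz":0,"spin":0}]'
python3 -m inch '[{"gripper":0.0,"tx":0,"ty":0,"tz":0,"spin":0},{"gripper":0.0,"tx":0,"ty":0,"tz":0.02,"spin":0},{"gripper":0.0,"tx":0,"ty":0,"tz":0.03,"spin":0},{"gripper":0.0,"tx":0,"ty":0,"tz":0.02,"spin":0},{"gripper":0.0,"tx":0,"ty":0,"tz":0,"spin":0},{"gripper":0.0,"tx":0,"ty":0,"tz":0,"spin":0},{"gripper":0.0,"tx":0,"ty":0,"tz":0,"spin":0},{"gripper":0.0,"tx":0,"ty":0,"tz":0,"spin":0}]'
python3 - <<'E'
from ov import *
rel(F(-170,0,140),np.pi/2+.058)
f=overlay("wrist","w25.png",0)
f=overlay("top","t25.png",0,(130,290,160,310),4)
f=overlay("side","s25.png",0,(170,330,190,340),4)
E
```

```text
clock: 46.1
eef_pos: [342.6, 151.2, 250.5]
tcp_rot: [3.141, -0.001, 1.629]
contact_force: [0.8, 0.1, -4.5]
opening: 0.095
clock: 46.9
eef_pos: [344.3, 149.2, 181.4]
tcp_rot: [3.14, -0.001, 1.63]
contact_force: [0.0, 0.1, -4.3]
opening: 0.097
now [344.3 149.2 181.4] rpy [ 3.14e+00 -1.00e-03  1.63e+00] op 8.3 t 46.9
spin deg 0.05
after spin: tx 0.6 ty -0.5 tz 41.4
before spin: tx 0.6 ty -0.5 tz 41.4
```

View pics/w25.png

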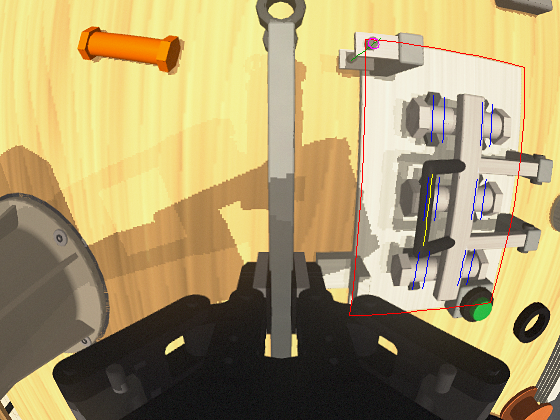

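View pics/t25.png

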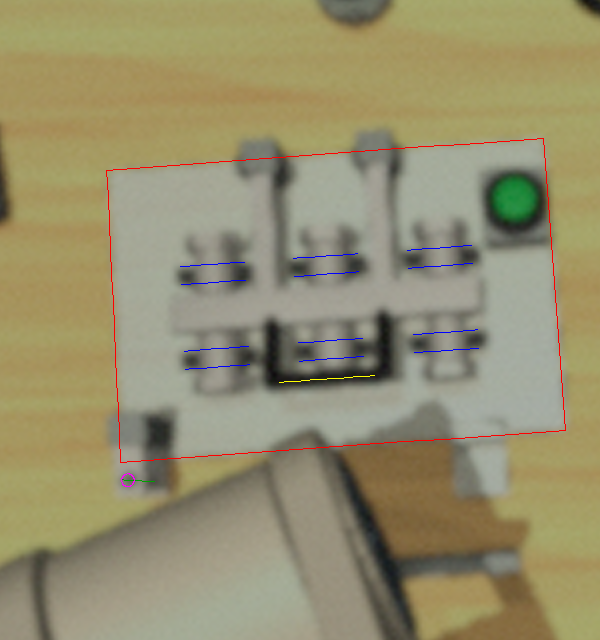

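View pics/s25.png

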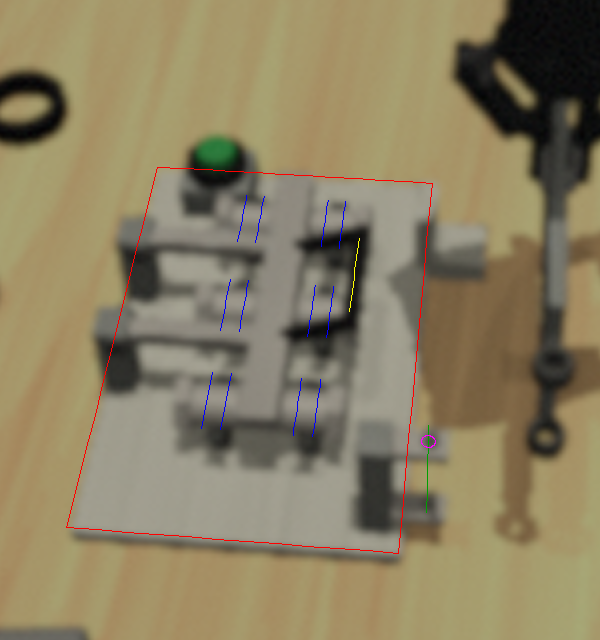

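```bash
python3 - <<'E'
from ov import *
f=grab_frame("wrist");save(f,"w26.png",5,(0,90,240,400))
f=grab_frame("side");save(f,"s26.png",8,(255,315,270,340))
f=grab_frame("top");save(f,"t26.png",8,(220,270,180,240))
E
```

```text
(no output)
```

View pics/w26.png

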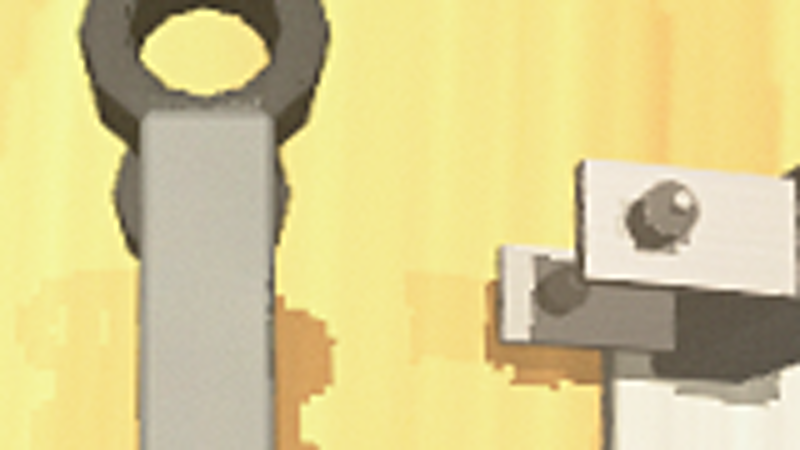

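View pics/s26.png

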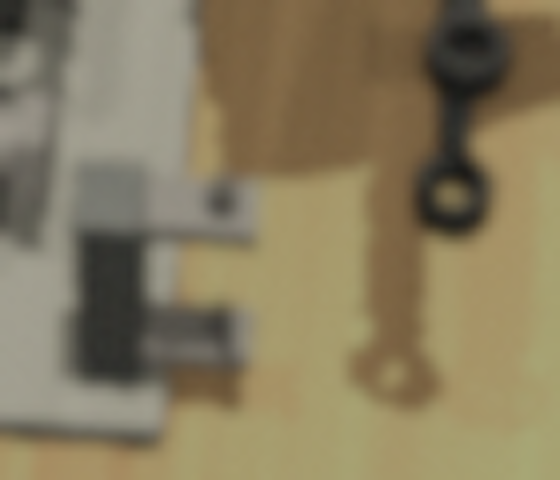

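View pics/t26.png

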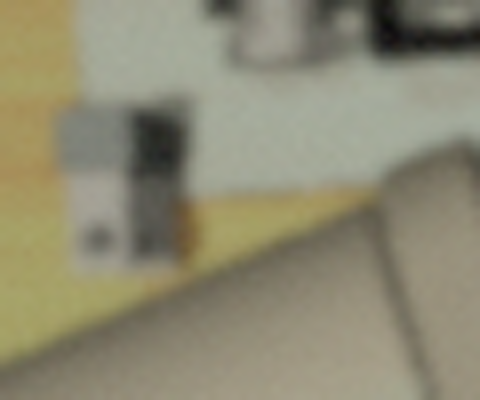

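```bash
python3 - <<'E'
from ov import *
np.set_printoptions(precision=1,suppress=True)
w=grab_frame("wrist");s=grab_frame("side");t=grab_frame("top")
p=sense()["eef_pos"]; print(p)
off=-.4
print("pin w tip",toF(onz(w,197/5+off,240+683/5+off,111,True)),"base",toF(onz(w,224/5+off,240+648/5+off,95,True)), "low tip",toF(onz(w,283/5+off,240+563/5+off,46,True)))
zr=p[2]-92.1+89
print("ring up w",toF(onz(w,35/5+off,240+205/5+off,zr,True)))
print("pin s mid",toF(onz(s,255+202/8+off,270+223/8+off,103)))
print("ring up s",toF(onz(s,255+45/8+off,270+470/8+off,zr-4)),"low s",toF(onz(s,255+194/8+off,270+453/8+off,zr-65-4)))
print("pin t mid",toF(onz(t,220+237/8+off,180+98/8+off,103)))
print("tcp F",toF(p))
for z in (95,111): print(np.array(proj(s,F(-105,126,z))),np.array(proj(w,F(-105,126,z),True)),np.array(proj(t,F(-105,126,z))))
E
```

```text
[343.4 149.  180.3]
pin w tip [-108.4  124.6  111. ] base [-108.9  124.1   95. ] low tip [-110.6  123.7   46. ]
ring up w [-170.9  121.   177.2]
pin s mid [-107.5  131.5  103. ]
ring up s [-171.3  124.1  173.2] low s [-171.2  126.9  108.2]
pin t mid [-104.8  122.9  103. ]
tcp F [-170.4   -0.7  180.3]
[279.8 296.5] [ 42.3 374.5] [249.4 191.4]
[275.7 296.6] [ 37.5 381. ] [249.3 189.8]
```

```bash

python3 -m inch '[{"gripper":0.0,"tx":0,"ty":0,"tz":0.015,"spin":0},{"gripper":0.0,"tx":0,"ty":0,"tz":0.02,"spin":0},{"gripper":0.0,"tx":0,"ty":0,"tz":0.006,"spin":0},{"gripper":0.0,"tx":0,"ty":0.01,"tz":0,"spin":0},{"gripper":0.0,"tx":0,"ty":0.01,"tz":0,"spin":0},{"gripper":0.0,"tx":0,"ty":0.01,"tz":0,"spin":0},{"gripper":0.0,"tx":0,"ty":0,"tz":0,"spin":0},{"gripper":0.0,"tx":0,"ty":0,"tz":0,"spin":0}]'
python3 - <<'E'
from ov import *
rel(F(-105,0,140),np.pi/2+.058)
f=grab_frame("wrist");save(f,"w27.png",5,(0,100,240,380))
f=grab_frame("side");save(f,"s27.png",8,(250,310,270,340))
E
```

```text
clock: 48.15
eef_pos: [373.8, 150.8, 139.5]
tcp_rot: [3.141, -0.0, 1.63]
contact_force: [-0.4, -0.2, -4.9]
opening: 0.095
now [373.8 150.8 139.5] rpy [ 3.141 -0.     1.63 ] op 8.1 t 48.15
spin deg 0.05
after spin: tx 0.7 ty 35.0 tz -0.5
before spin: tx 0.7 ty 35.0 tz -0.5
```

View pics/w27.png

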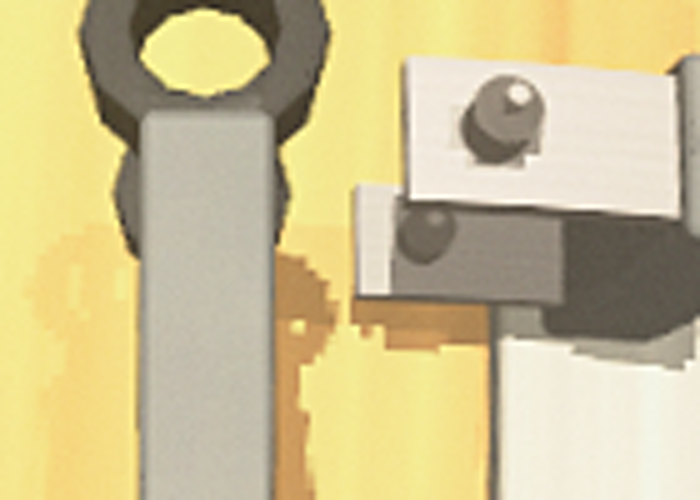

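View pics/s27.png

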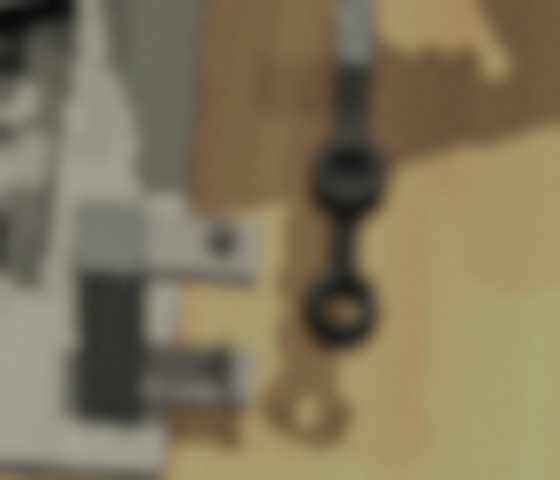

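```bash
python3 - <<'E'
from ov import *
np.set_printoptions(precision=1,suppress=True)
w=grab_frame("wrist");s=grab_frame("side")
p=sense()["eef_pos"]; off=-.4; print(toF(p))
print("pin w tip",toF(onz(w,93/5+off,240+518/5+off,111,True)),"base",toF(onz(w,132/5+off,240+490/5+off,95,True)), "low tip",toF(onz(w,218/5+off,240+434/5+off,46,True)))
zr=p[2]-92.1+89
print("ring up w",toF(onz(w,35/5+off,240+205/5+off,zr,True)))
print("panel end w",toF(onz(w,110/5+off,240+207/5+off,p[2]-92.1+115,True)))
print("pin s mid",toF(onz(s,250+241/8+off,270+222/8+off,103)))
print("ring up s",toF(onz(s,250+175/8+off,270+349/8+off,zr-4)),"low s",toF(onz(s,250+308/8+off,270+342/8+off,zr-65-4)))
tF=toF(p)
for z in (0,14):
  q=F(tF[0],tF[1]-.8+126,p[2]-92.1+75+z); r=proj(w,q,True); print("pred ring w px crop",(r[1]-240+.4)*5,(r[0]+.4)*5); r=proj(s,q); print(" side",(r[1]-270+.4)*8,(r[0]-250+.4)*8)
E
```

```text
[-140.8   -0.8  139.3]
pin w tip [-108.8  124.2  111. ] base [-109.1  124.1   95. ] low tip [-108.9  124.4   46. ]
ring up w [-141.4  120.8  136.2]
panel end w [-141.2  105.8  162.2]
pin s mid [-107.2  131.2  103. ]
ring up s [-141.3  126.5  132.2] low s [-142.   126.9   67.2]
pred ring w px crop 211.34198280920185 46.550506813975375
 side 346.1030183831355 189.80834386182795
pred ring w px crop 211.6813606365862 -0.921693814009103
 side 348.2702472235107 160.08910027010432
```

```bash

python3 -m inch '[{"gripper":0.0,"tx":0.0035,"ty":0.005,"tz":0,"spin":0},{"gripper":0.0,"tx":0,"ty":0.009,"tz":0,"spin":0},{"gripper":0.0,"tx":0,"ty":0.009,"tz":0,"spin":0},{"gripper":0.0,"tx":0,"ty":0.007,"tz":0,"spin":0},{"gripper":0.0,"tx":0,"ty":0.003,"tz":0,"spin":0},{"gripper":0.0,"tx":0,"ty":0,"tz":0,"spin":0},{"gripper":0.0,"tx":0,"ty":0,"tz":0,"spin":0},{"gripper":0.0,"tx":0,"ty":0,"tz":0,"spin":0}]'
python3 - <<'E'
from ov import *
rel(F(-105,0,140),np.pi/2+.058)
f=grab_frame("wrist");save(f,"w28.png",5,(0,100,230,370))
f=grab_frame("side");save(f,"s28.png",8,(250,310,270,340))
E
```

```text
clock: 49.15
eef_pos: [405.7, 156.1, 139.2]
tcp_rot: [-3.141, 0.0, 1.63]
contact_force: [0.3, 0.5, -3.4]
opening: 0.096
now [405.7 156.1 139.2] rpy [-3.141  0.     1.63 ] op 8.2 t 49.15
spin deg 0.08
after spin: tx -2.8 ty 2.8 tz -0.8
before spin: tx -2.8 ty 2.8 tz -0.8
```

View pics/w28.png

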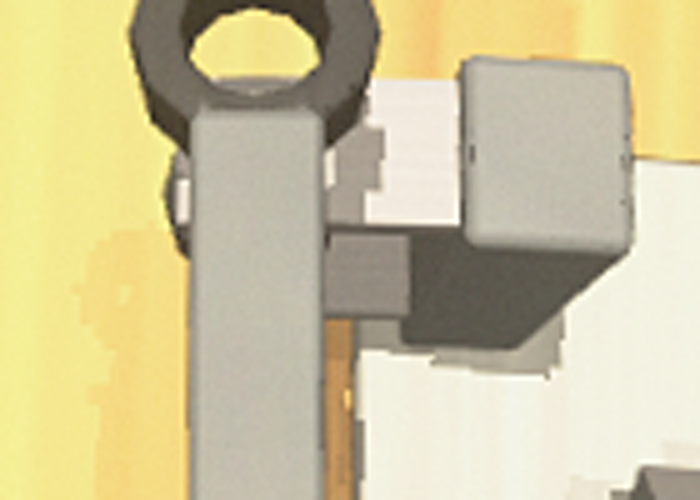

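View pics/s28.png

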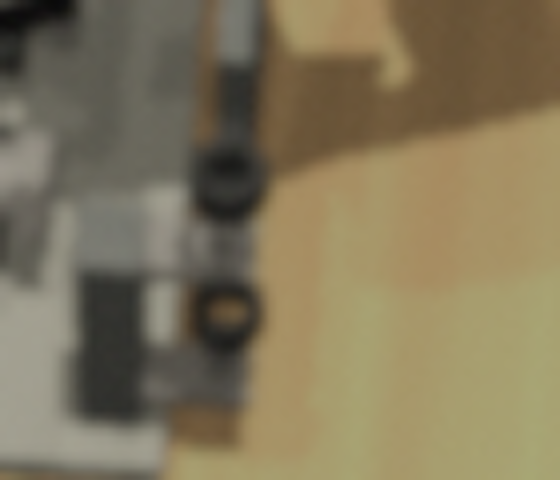

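The side view has the upper ring at (229,182), over the pin line at about (223,180). The wrist view shows the pin tip through the ring's hole. I'll nudge +x by 0.8 mm and lower while watching the force.

```bash

python3 -m inch '[{"gripper":0.0,"tx":0,"ty":0.0008,"tz":0.004,"spin":0},{"gripper":0.0,"tx":0,"ty":0,"tz":0.004,"spin":0},{"gripper":0.0,"tx":0,"ty":0,"tz":0.004,"spin":0},{"gripper":0.0,"tx":0,"ty":0,"tz":0.002,"spin":0},{"gripper":0.0,"tx":0,"ty":0,"tz":0,"spin":0},{"gripper":0.0,"tx":0,"ty":0,"tz":0,"spin":0},{"gripper":0.0,"tx":0,"ty":0,"tz":0,"spin":0},{"gripper":0.0,"tx":0,"ty":0,"tz":0,"spin":0}]'
python3 - <<'E'
from ov import *
rel(F(-105,0,140),np.pi/2+.058)
f=grab_frame("wrist");save(f,"w29.png",5,(0,100,230,370))
f=grab_frame("side");save(f,"s29.png",8,(250,310,270,340))
E
```

```text
clock: 50.05
eef_pos: [407.0, 156.3, 125.4]
tcp_rot: [3.141, -0.0, 1.63]
contact_force: [0.2, 0.3, -4.3]
opening: 0.098
now [407.  156.3 125.4] rpy [ 3.141 -0.     1.63 ] op 8.4 t 50.05
spin deg 0.08
after spin: tx -2.9 ty 1.5 tz -14.6
before spin: tx -2.9 ty 1.5 tz -14.6
```

View pics/w29.png

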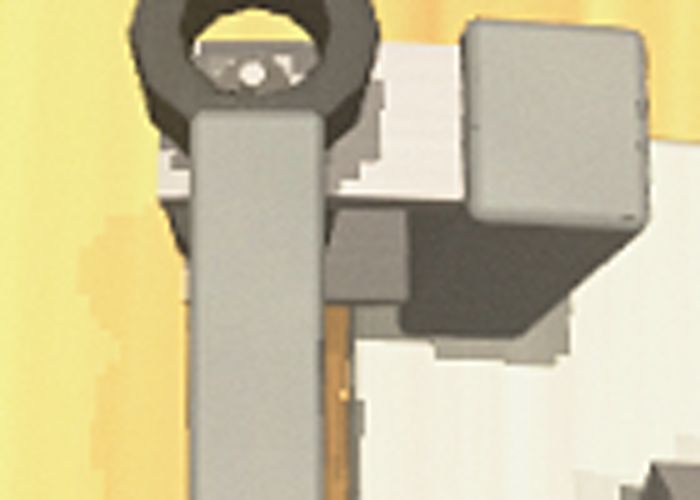

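View pics/s29.png

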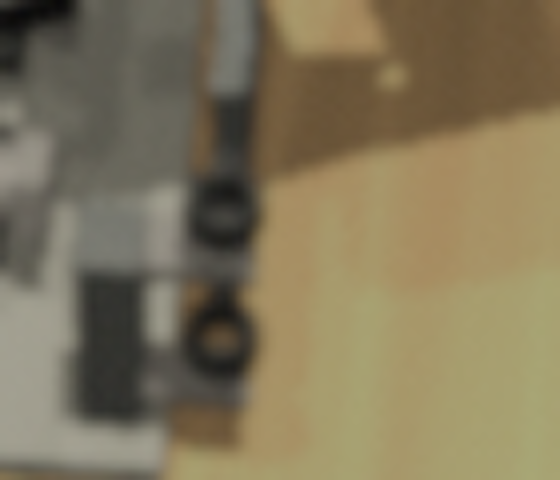

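```bash
cat > ringov.py <<'E'
from ov import *
def run(name,dz=92.1,dyo=-.8,dxo=0,pin=(-105,126)):
    for cam,crop,sc in (("wrist",(0,110,230,370),5),("side",(250,320,270,340),8)):
        f=grab_frame(cam); fish=cam=="wrist"; p=sense()["eef_pos"]; t=toF(p)
        img=cv2.resize(f["pixels"][crop[0]:crop[1],crop[2]:crop[3],::-1],None,fx=sc,fy=sc,interpolation=cv2.INTER_CUBIC)
        def poly(pts,col):
            q=[]
            for P in pts:
                r,c=proj(f,P,fish); q.append([(c-crop[2]+.5)*sc,(r-crop[0]+.5)*sc])
            cv2.polylines(img,[np.array(q).round().astype(int)],False,col,1)
        th=np.linspace(0,2*np.pi,25)
        for kz in (75,10):
          for h,col in ((0,(255,0,0)),(14,(0,0,255))):
            for r in (6.5,11.5): poly([F(t[0]+dxo+r*np.cos(a),t[1]+dyo+126+r*np.sin(a),p[2]-dz+kz+h) for a in th],col)
        Z=p[2]-dz+115
        poly([F(t[0]+dxo+a,t[1]+dyo+b,Z) for a,b in ((-5,0),(-5,110),(5,110),(5,0))],(0,200,0))
        for z0 in (95,30):
            for z,r in ((0,4),(10,4),(16,1)): poly([F(pin[0]+r*np.cos(a),pin[1]+r*np.sin(a),z0+z) for a in th],(255,0,255))
        cv2.imwrite("pics/"+name+cam[0]+".png",img)
E
python3 -c "
from ringov import *
run('r1')"
```

```text
(no output)
```

View pics/r1w.png

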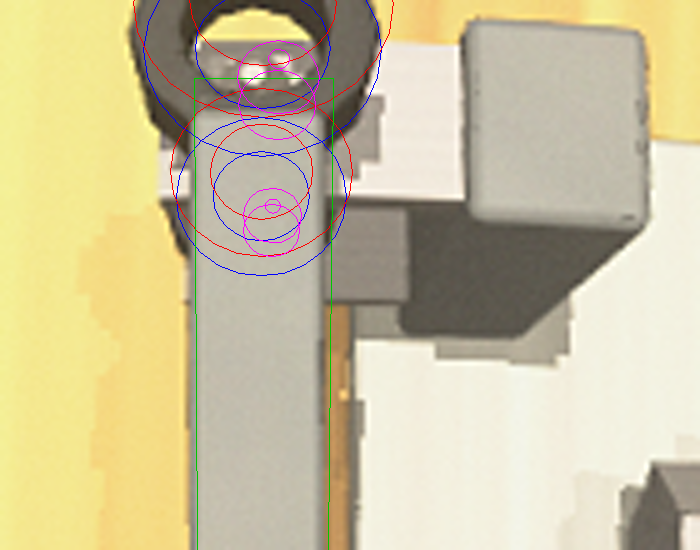

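View pics/r1s.png

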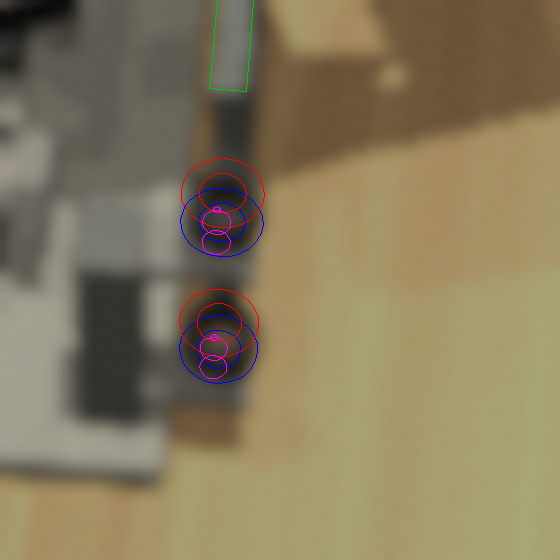

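The pin tip lies within the ring hole, about 1 mm off centre. I'll correct for that and keep lowering.

```bash

python3 -m inch '[{"gripper":0.0,"tx":-0.001,"ty":-0.0003,"tz":0,"spin":0},{"gripper":0.0,"tx":0,"ty":0,"tz":0.002,"spin":0},{"gripper":0.0,"tx":0,"ty":0,"tz":0.002,"spin":0},{"gripper":0.0,"tx":0,"ty":0,"tz":0.002,"spin":0},{"gripper":0.0,"tx":0,"ty":0,"tz":0.002,"spin":0},{"gripper":0.0,"tx":0,"ty":0,"tz":0,"spin":0},{"gripper":0.0,"tx":0,"ty":0,"tz":0,"spin":0},{"gripper":0.0,"tx":0,"ty":0,"tz":0,"spin":0}]'
python3 -c "
from h import *
f=grab_frame('wrist');save(f,'w30.png',5,(0,100,230,370))"
```

```text
clock: 51.05
eef_pos: [406.7, 155.3, 117.3]
tcp_rot: [3.141, -0.0, 1.63]
contact_force: [-0.3, 0.3, -4.5]
opening: 0.1
```

View pics/w30.png

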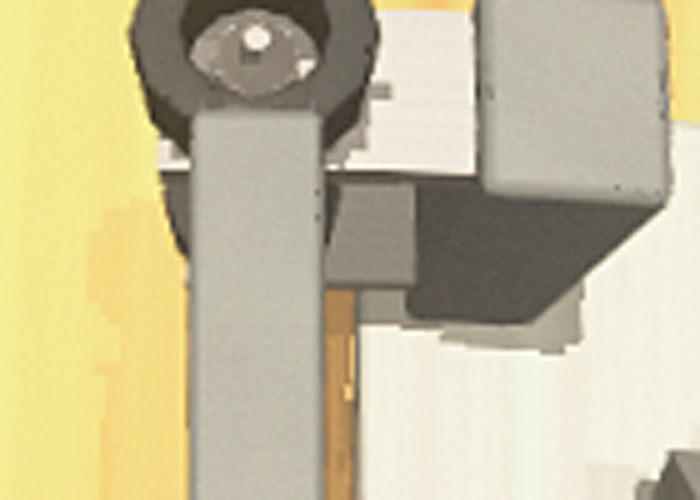

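Both rings are over the pins with no side force. Last few millimetres down.

```bash

python3 -m inch '[{"gripper":0.0,"tx":0,"ty":0,"tz":0.0015,"spin":0},{"gripper":0.0,"tx":0,"ty":0,"tz":0.0015,"spin":0},{"gripper":0.0,"tx":0,"ty":0,"tz":0.0015,"spin":0},{"gripper":0.0,"tx":0,"ty":0,"tz":0.001,"spin":0},{"gripper":0.0,"tx":0,"ty":0,"tz":0,"spin":0},{"gripper":0.0,"tx":0,"ty":0,"tz":0,"spin":0},{"gripper":0.0,"tx":0,"ty":0,"tz":0,"spin":0},{"gripper":0.0,"tx":0,"ty":0,"tz":0,"spin":0}]'
```

```text
clock: 51.9
eef_pos: [406.7, 155.2, 111.9]
tcp_rot: [3.141, 0.0, 1.63]
contact_force: [0.7, -2.3, -1.7]
opening: 0.096
```

```bash

python3 -m inch '[{"gripper":0.0,"tx":0,"ty":0,"tz":0.0005,"spin":0},{"gripper":0.0,"tx":0,"ty":0,"tz":0.0005,"spin":0},{"gripper":0.0,"tx":0,"ty":0,"tz":0.0005,"spin":0},{"gripper":0.0,"tx":0,"ty":0,"tz":0,"spin":0},{"gripper":0.0,"tx":0,"ty":0,"tz":0,"spin":0},{"gripper":0.0,"tx":0,"ty":0,"tz":0,"spin":0},{"gripper":0.0,"tx":0,"ty":0,"tz":0,"spin":0},{"gripper":0.0,"tx":0,"ty":0,"tz":0,"spin":0}]'
```

```text
clock: 52.7
eef_pos: [407.1, 155.2, 111.8]
tcp_rot: [3.141, 0.0, 1.63]
contact_force: [-5.9, -4.5, 23.4]
opening: 0.099
```

The door is resting at home: TCP z 111.8 against 112.1 expected. Relieve and release.

```bash

python3 -m inch '[{"gripper":0.0,"tx":0,"ty":0,"tz":-0.001,"spin":0},{"gripper":0.0,"tx":0,"ty":0,"tz":0,"spin":0},{"gripper":0.04,"tx":0,"ty":0,"tz":0,"spin":0},{"gripper":0.04,"tx":0,"ty":0,"tz":0,"spin":0},{"gripper":0.04,"tx":0,"ty":0,"tz":0,"spin":0},{"gripper":0.04,"tx":0,"ty":0,"tz":0,"spin":0},{"gripper":0.04,"tx":0,"ty":0,"tz":-0.02,"spin":0},{"gripper":0.04,"tx":0,"ty":0,"tz":-0.03,"spin":0}]'
python3 -m inch '[{"gripper":0.04,"tx":0,"ty":0,"tz":-0.04,"spin":0},{"gripper":0.04,"tx":0,"ty":0,"tz":-0.04,"spin":0},{"gripper":0.0,"tx":0,"ty":0,"tz":0,"spin":0},{"gripper":0.0,"tx":0,"ty":0,"tz":0,"spin":0},{"gripper":0.0,"tx":0,"ty":0,"tz":0,"spin":0},{"gripper":0.0,"tx":0,"ty":0,"tz":0,"spin":0},{"gripper":0.0,"tx":0,"ty":0,"tz":0,"spin":0},{"gripper":0.0,"tx":0,"ty":0,"tz":0,"spin":0}]'
python3 - <<'E'
from ov import *
rel([579.5,37,150],np.pi/2+.058)
f=overlay("wrist","w31.png",0)
f=overlay("side","s31.png",0,(170,320,190,340),4)
E
```

```text
clock: 53.5
eef_pos: [405.4, 154.8, 160.5]
tcp_rot: [-3.138, 0.001, 1.63]
contact_force: [0.6, 1.0, 0.3]
opening: 0.473
clock: 54.3
eef_pos: [406.3, 155.2, 240.6]
tcp_rot: [-3.14, 0.0, 1.63]
contact_force: [0.4, 0.5, 0.2]
opening: -0.002
now [406.3 155.2 240.6] rpy [-3.14  0.    1.63] op -0.2 t 54.3
spin deg 0.08
after spin: tx -128.0 ty 166.0 tz 90.6
before spin: tx -128.2 ty 165.8 tz 90.6
```

View pics/w31.png

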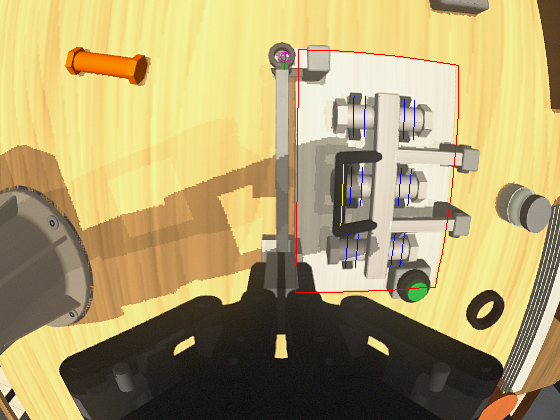

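View pics/s31.png

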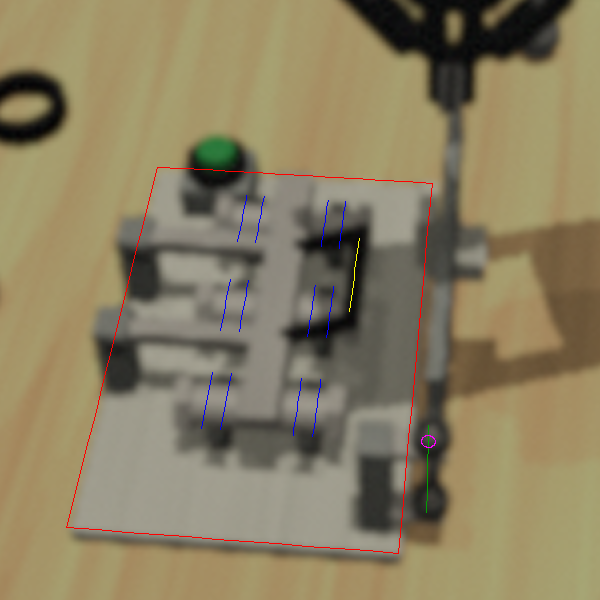

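```bash

python3 -m inch '[{"gripper":0.0,"tx":-0.025,"ty":0.033,"tz":0,"spin":0},{"gripper":0.0,"tx":-0.025,"ty":0.033,"tz":0,"spin":0},{"gripper":0.0,"tx":-0.025,"ty":0.033,"tz":0,"spin":0},{"gripper":0.0,"tx":-0.025,"ty":0.033,"tz":0,"spin":0},{"gripper":0.0,"tx":-0.028,"ty":0.034,"tz":0,"spin":0},{"gripper":0.0,"tx":0,"ty":0,"tz":0.04,"spin":0},{"gripper":0.0,"tx":0,"ty":0,"tz":0.04,"spin":0},{"gripper":0.0,"tx":0,"ty":0,"tz":0.03,"spin":0}]'
python3 - <<'E'
from ov import *
rel([579.5,37,75],np.pi/2+.058)
for cam in ("wrist","top","side"):
    f=grab_frame(cam); im=cv2.cvtColor(f["pixels"],cv2.COLOR_RGB2HSV); m=((im[...,0]>45)&(im[...,0]<75)&(im[...,1]>120)).astype(np.uint8)
    n,l,st,ce=cv2.connectedComponentsWithStats(m)
    for i in range(1,n):
        if st[i][4]>20: print(cam,st[i],ce[i],onz(f,ce[i][1],ce[i][0],63,cam=="wrist"))
f=grab_frame("wrist");save(f,"w32.png")
f=grab_frame("side");save(f,"s32.png",4,(150,290,190,340))
E
```

```text
clock: 55.2
eef_pos: [579.2, 36.8, 128.8]
tcp_rot: [-3.14, -0.0, 1.629]
contact_force: [0.6, -0.4, -1.0]
opening: 0.0
now [579.2  36.8 128.8] rpy [-3.14  -0.     1.629] op 0.0 t 55.2
spin deg 0.04
after spin: tx 0.1 ty 0.3 tz 53.8
before spin: tx 0.1 ty 0.3 tz 53.8
wrist [ 263  200   39   41 1196] [281.85200669 220.48829431] [579.27224509  38.93294962  63.        ]
side [239 205  11   9  76] [243.77631579 208.81578947] [576.05466009  48.37679286  63.        ]
```

View pics/w32.png

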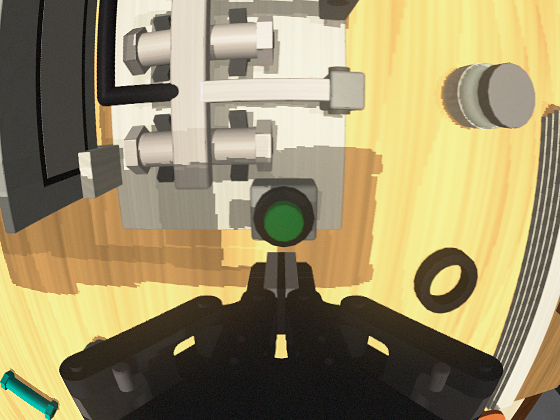

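View pics/s32.png

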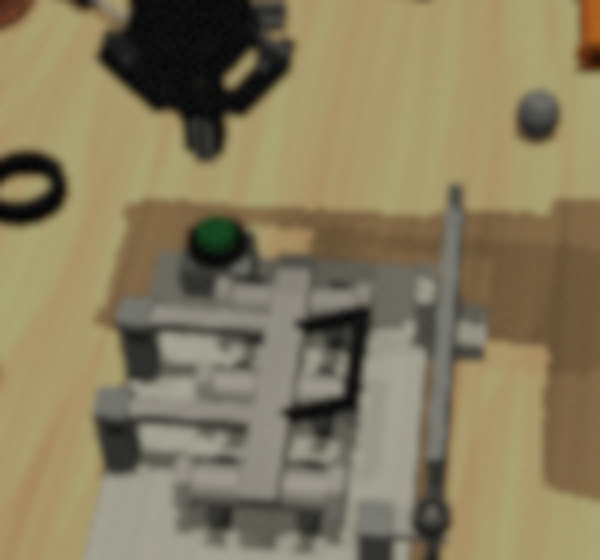

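The door stands closed and the button is at (282,220), which is world (579,39). Press.

```bash

python3 -m inch '[{"gripper":0.0,"tx":0.002,"ty":0,"tz":0.03,"spin":0},{"gripper":0.0,"tx":0,"ty":0,"tz":0.02,"spin":0},{"gripper":0.0,"tx":0,"ty":0,"tz":0.01,"spin":0},{"gripper":0.0,"tx":0,"ty":0,"tz":0.003,"spin":0},{"gripper":0.0,"tx":0,"ty":0,"tz":0.003,"spin":0},{"gripper":0.0,"tx":0,"ty":0,"tz":0.002,"spin":0},{"gripper":0.0,"tx":0,"ty":0,"tz":0,"spin":0},{"gripper":0.0,"tx":0,"ty":0,"tz":0,"spin":0}]'
```

```text
clock: 56.25
eef_pos: [580.6, 39.4, 64.1]
tcp_rot: [3.14, -0.0, 1.63]
contact_force: [1.0, 0.4, 1.0]
opening: -0.002
```

```bash

python3 -m inch '[{"gripper":0.0,"tx":0,"ty":0,"tz":0.002,"spin":0},{"gripper":0.0,"tx":0,"ty":0,"tz":0.002,"spin":0},{"gripper":0.0,"tx":0,"ty":0,"tz":0.001,"spin":0},{"gripper":0.0,"tx":0,"ty":0,"tz":0,"spin":0},{"gripper":0.0,"tx":0,"ty":0,"tz":0,"spin":0},{"gripper":0.0,"tx":0,"ty":0,"tz":0,"spin":0},{"gripper":0.0,"tx":0,"ty":0,"tz":0,"spin":0},{"gripper":0.0,"tx":0,"ty":0,"tz":0,"spin":0}]'
python3 -m inch '[{"gripper":0.0,"tx":0,"ty":0,"tz":0.001,"spin":0},{"gripper":0.0,"tx":0,"ty":0,"tz":0.001,"spin":0},{"gripper":0.0,"tx":0,"ty":0,"tz":0,"spin":0},{"gripper":0.0,"tx":0,"ty":0,"tz":0,"spin":0},{"gripper":0.0,"tx":0,"ty":0,"tz":0,"spin":0},{"gripper":0.0,"tx":0,"ty":0,"tz":0,"spin":0},{"gripper":0.0,"tx":0,"ty":0,"tz":0,"spin":0},{"gripper":0.0,"tx":0,"ty":0,"tz":0,"spin":0}]'
```

```text
clock: 57.05
eef_pos: [580.1, 39.3, 58.4]
tcp_rot: [3.141, 0.0, 1.63]
contact_force: [3.1, 0.5, 4.6]
opening: -0.003
clock: 57.85
eef_pos: [580.2, 39.3, 57.8]
tcp_rot: [3.141, -0.0, 1.63]
contact_force: [-1.3, -0.2, 20.9]
opening: -0.002
```

It bottomed out: 21 N at 57.8 mm, about 6 mm of travel. I'll retreat and check everything.

```bash

python3 -m inch '[{"gripper":0.0,"tx":0,"ty":0,"tz":-0.02,"spin":0},{"gripper":0.0,"tx":0,"ty":0,"tz":-0.04,"spin":0},{"gripper":0.0,"tx":0,"ty":0,"tz":-0.045,"spin":0},{"gripper":0.0,"tx":0,"ty":0,"tz":-0.045,"spin":0},{"gripper":0.0,"tx":-0.04,"ty":-0.02,"tz":-0.02,"spin":0},{"gripper":0.0,"tx":-0.04,"ty":-0.02,"tz":0,"spin":0},{"gripper":0.0,"tx":-0.04,"ty":-0.02,"tz":0,"spin":0},{"gripper":0.0,"tx":-0.04,"ty":-0.02,"tz":0,"spin":0}]'
python3 -m inch '[{"gripper":0.0,"tx":-0.04,"ty":-0.02,"tz":0,"spin":0},{"gripper":0.0,"tx":-0.04,"ty":-0.02,"tz":0,"spin":0},{"gripper":0.0,"tx":0,"ty":0,"tz":0,"spin":0},{"gripper":0.0,"tx":0,"ty":0,"tz":0,"spin":0},{"gripper":0.0,"tx":0,"ty":0,"tz":0,"spin":0},{"gripper":0.0,"tx":0,"ty":0,"tz":0,"spin":0},{"gripper":0.0,"tx":0,"ty":0,"tz":0,"spin":0},{"gripper":0.0,"tx":0,"ty":0,"tz":0,"spin":0}]'
python3 - <<'E'
from ov import *
rel([579.5,37,75])
overlay("side","s33.png",0,(170,320,190,340),4)
overlay("top","t33.png",0,(130,280,160,310),4)
f=grab_frame("top");save(f,"t33f.png")
E
```

```text
clock: 58.65
eef_pos: [507.0, -126.0, 225.5]
tcp_rot: [-3.139, -0.001, 1.631]
contact_force: [-0.1, -0.2, -0.4]
opening: 0.006
clock: 59.45
eef_pos: [474.6, -206.6, 226.2]
tcp_rot: [-3.141, -0.0, 1.632]
contact_force: [0.8, -0.2, 0.6]
opening: -0.001
now [ 474.6 -206.6  226.2] rpy [-3.141 -0.     1.632] op -0.1 t 59.45
before spin: tx 236.8 ty 119.5 tz 151.2
```

View pics/s33.png

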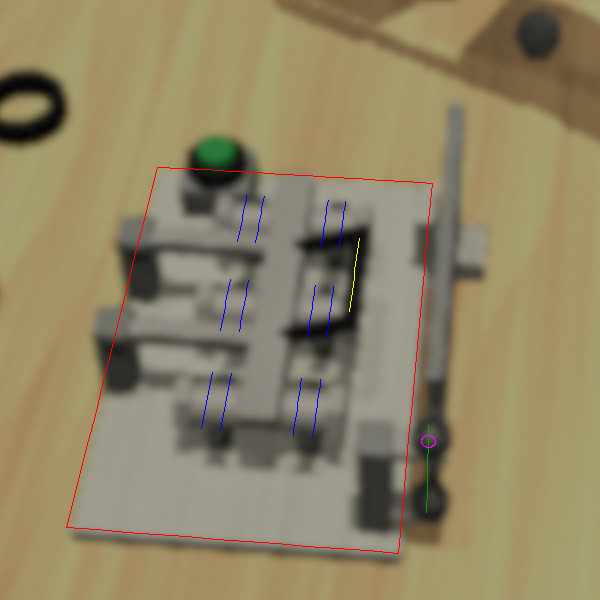

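View pics/t33.png

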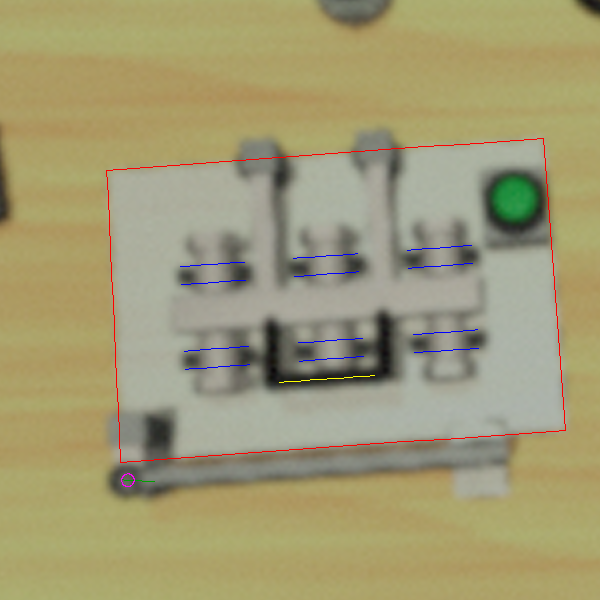

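View pics/t33f.png

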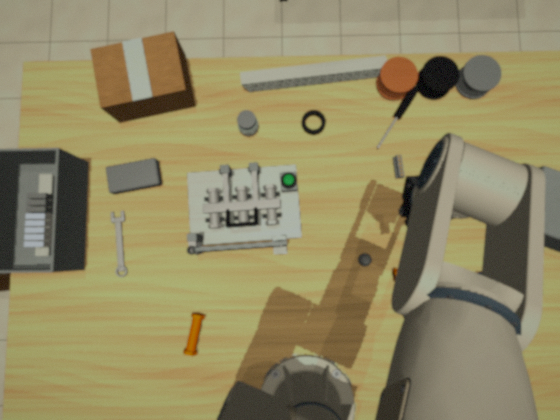

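The checks agree. The three standoffs are in their nests under the lowered bar, the door is parallel to the front edge on its pins, the bystanders have not moved, and the arm is clear.

```bash
python3 -c "
from rig import *
print(sign_off()); print(sense()['clock'])"
```

```text
the job is handed in; nothing more can be done
None
the job is handed in; nothing more can be done
```

The job is done and handed in, at about 59 s of the 210 s allowed; hand-in gave no verdict. I did it in the required order:

- **Clamp:** I swung the bar up to about 1.45 rad. After the standoffs were in, I closed it until it stopped hard on them at 32 N.
- **Standoffs:** The three plain steel ones went into nests 2, 1 and 0. I left the two orange and one turquoise look-alikes where they were.
- **Door:** I lifted it out of its stand, turned it about 101° and lowered it over both pins to a stop at 23 N. The gripper height was 111.8 mm, against 112.1 mm expected for fully home.
- **Start button:** With the door closed, I pressed it about 6 mm to its bottom stop at 21 N.

**Last checks:** The final top and side pictures show:
- The clamp handle is within about 2 mm of its shut position.
- The standoffs are in line and centred in their nests.
- The door is within about 0.01 rad of the fixture's front edge, with its knuckle rings on the pins.
- The bystanders in view had not visibly moved. The arm hid the door's stand and the turquoise look-alike in that last top picture.
- The arm was clear of everything and the wrist force was about zero.

**Disagreements:** The cameras differed by 2–4 mm on where the pins were. I settled that by comparing the knuckle ring directly with its pin in the pictures and watching the wrist force on the way down. My fixture estimate also needed a 2 mm correction in y after the first standoff settled into its nest.

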